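Sort the stripped gearbox parts and close the bearing tub

ROBOT

A 7-joint arm with a two-finger parallel gripper is mounted at the origin on the work surface. World frame = base frame: x ahead of the robot, y to its left, z up, the work surface at z = 0. Lengths are in m, angles in rad, forces in N, time in s.
With the tool pointing down it reaches from about 0.425 to 0.925 m from the base axis. Payload 6.8 kg.
Tool frame: the origin (TCP) lies on the centre line of the jaws, within the pads' length; the fingertips stand 17 mm ahead of it and the grasp point (between the pads) lies 2 mm behind it (nose_length is the distance from the TCP to the fingertips, in m); z points along the fingers, x is the direction in which the jaws open and shut, and the axes are right-handed (so a half turn about z gives the same grasp; the last joint's range is limited). The gripper opens to 85 mm and grips with 20 to 120 N. Pads are 22 mm wide; open, the fingers measure 114 mm over their backs; the gripper's body (76 mm by 85 mm) begins 54 mm behind the grasp point. The pads swing forward as they close: fully open they stand 13 mm farther back than shut.
Start: joints at [1.162, 0.477, 0.022, 1.555, -0.011, 1.109, -0.083], TCP at [0.2, -0.645, 0.248] pointing down, gripper open.
Joint ranges: [-2.96, 2.96], [-0.34, 2.1], [-1.41, 1.46], [0.24, 2.44], [-1.37, 4.51], [0.17, 1.92], [-2.96, 2.96]. Speed limits (rad/s): [2.39, 2.39, 3.14, 3.14, 3.14, 3.14, 3.14].

INTERFACE

Orientations are given as a unit quaternion [w, x, y, z].
In Python, from station import * gives the robot as it stands.
- The arm moves only by the tool send_rows, never from a script. Its argument "commands" is a list of rows, each an object with "translation": the shift along the tool's x, y, z in m, a list of three; "rot": the turn, a rotation vector about the tool's x, y, z in degrees, a list of three; "grip": the finger opening in m, from 0 to 0.0854. In form: [{"translation": [tx, ty, tz], "rot": [rx, ry, rz], "grip": grip}, ...]. A call has exactly 5 rows; each row shifts and turns the commanded pose from where the row before left it, along the tool's axes as they then stand; what a row does not reach is not made up. A row lasts 1/12 s, in which the tool goes at most 41.7 mm and 7.16 degrees, less where a joint would pass 70% of its speed; a pose out of reach is approached as far as the arm can. A call with a gripper value outside its range is refused whole. The fingers move at their own pace and stop on an object; "force" is the grip in N (left out, the last holds). Time passes only in rows, so rows that do not move let the fingers close, or fill a call up. It gives the time, the measured TCP pose, the force and the opening at its end, in the units of the state.
- get_obs(): the state, without advancing time (a new reading comes with each control period).
- read_camera(name): name is "scene" or "side" or "wrist"; returns a dict with "pixels" (400x640x3 uint8, red, green, blue), "depth" (400x640 float32, m along the optical axis (not along the pixel's ray), 0 where there is no reading), "mtx" (3x3 intrinsics, pixels), "extrinsics" (4x4, takes a point from camera to world coordinates). Camera axes: x right, y up, looking along -z (the intrinsics and any distortion apply to the point x, -y, -z); pixel columns grow to the right and rows downward; lengths in m; the calibration is good to about 2 mm. A picture is of the moment at which its call begins.
- hand_in(): hands the job in, once; it reports no verdict.
The state is a dict: "t": time; "q": joint angles; "joint_vel": joint speeds; "joint_torque": joint torques, N m; "eef_pos": TCP position; "tool_rot": TCP orientation; "contact_force": force on the tool from outside, world axes, zero at the start; "torque": the same for the moment, N m; "gripper_width": opening from 0.0 (shut) to 1.0 (fully open).
Only numpy, scipy, OpenCV 4.12 (cv2) and the standard library are available. Lean on these libraries where they do the work, as an engineer would, in place of code of your own. Each camera call takes 0.05 s, during which the arm holds its last target.

TASK

Sort the parts of the stripped gearbox: lay both ball bearings flat side by side in the blue tub, the brass gear wheel flat in the green tray and the steel shaft flat in the yellow tray. Close the blue tub with its blue lid so that it seats fully down on the rim. Leave the wrench lying where it is.

Things in the scene. Friction and masses are not known exactly. Their poses are not given: they have to be found in the camera images.
- bearing_a: One of two identical sealed ball bearings: steel ring with black seals and a hole, 35 mm outside diameter, 14 mm high, lying flat, 60 g. Origin: its centre, 7 mm above what it lies on; z is its axis.
- bearing_b: The other ball bearing, the same in every way.
- worm_wheel: Brass-coloured toothed gear wheel (worm wheel) with a hole, 48 mm outside diameter, 16 mm high, lying flat, 200 g. Origin: its centre, 8 mm above what it lies on; z is its axis.
- shaft: Bare steel shaft 90 mm long, lying on the bench: a square middle 20 x 20 mm and 50 mm long, with a round 14 mm journal 20 mm long at each end; 200 g. Origin: its centre, 10 mm above what it lies on; x runs along the shaft (both ends alike).
- lid: Blue lid of the tub, lying beside it: plate 98 x 130 mm (x, y), 5 mm thick, on four domed studs 6 mm high; black bar handle in the middle, 14 mm wide (x), 50 mm long (y), from 11 to 37 mm above the origin. Origin: centre, level with the stud tips; z up, y along the long side. 130 g. Seated: studs inside the walls (5 mm play), plate on the rim, origin 20 mm above the tub's; half a turn fits too.
- blue_tub: Open blue plastic tub for the bearings, closed by the blue lid: 88 x 120 x 26 mm outside (x, y, z), walls and floor 4 mm. Fixed. Origin: centre of its underside (inner floor at z = 4 mm, rim at 26 mm); z up, y along its long side; turned up to 15 degrees. The lid seats only if all in it lies lower than 16 mm above the inner floor: bearings flat, not one on the other.
- green_tray: Open green plastic tray: 88 x 120 x 26 mm outside (x, y, z), walls and floor 4 mm. Fixed. Origin: centre of its underside (inner floor at z = 4 mm, rim at 26 mm); z up, y along its long side; turned up to 15 degrees.
- yellow_tray: Open yellow plastic tray: 88 x 120 x 26 mm outside (x, y, z), walls and floor 4 mm. Fixed. Origin: centre of its underside (inner floor at z = 4 mm, rim at 26 mm); z up, y along its long side; turned up to 15 degrees; the shaft fits flat along the long side.
- wrench: Bystander: steel combination wrench (ring and open jaw) 190 mm long, lying on the bench beyond the tub and trays. Origin: on the bench under its middle; x along its length. (Fixed and unlisted at the ends of the work: a blue electric motor, 165 mm high, about x = 0.58, y = -0.60 m, and a grey gearbox housing, 135 mm high, about x = 0.58, y = 0.62 m.)
Mind the look-alikes: they are no part of the job. What is shaped like the bearing_b but pink or turquoise is not meant.

How it is judged:
By the outcome, as a careful person would: the job done as asked, in the order asked, and still so for the second after the job is handed in, with the robot touching nothing.
It also fails if it takes over 120 s, if anything falls off the work surface, if the arm or the gripper's body presses on something with over 40 N, if the wrist force passes 120 N, or if a joint passes its speed limit or range.

## Working session

There is one attempt and no reset: what is moved stays moved. The work goes in short steps, Python scripts to look and compute and a tool call to move; the robot and the scene stay as the last step left them, time stands still between calls to the robot, and variables do not carry over. Pictures are saved under pics/ and viewed, and the job is handed in when it is done.

Besides the shell and the picture viewer there is one more tool, called after "Request:" as name([rows], argument=value, ...), one row to a line, values as JSON. send_rows: Moves the arm, as the interface text tells. Its arguments: {"type":"object","properties":{"commands":{"type":"array","items":{"type":"object","properties":{"translation":{"type":"array","items":{"type":"number"}},"rot":{"type":"array","items":{"type":"number"}},"grip":{"type":"number"}}}},"force":{"type":"number"}},"required":["commands"]}

```bash
ls; mkdir -p pics; python3 - <<'E'
from station import *
import cv2,numpy as np
np.set_printoptions(precision=4,suppress=True)
o=get_obs();print(o)
for n in ("scene","side","wrist"):
    c=read_camera(n);cv2.imwrite(f"pics/{n}0.png",c["pixels"][:,:,::-1]);print(n,c["mtx"],c["extrinsics"],[k for k in c])
    np.savez(f"{n}0.npz",**c)
E
```

```text
pics
{'t': 0.0, 'q': array([ 1.1619,  0.4778,  0.0224,  1.5565, -0.0115,  1.1093, -0.0831]), 'joint_vel': array([ 0.0006, -0.0011,  0.0008,  0.0001,  0.0022, -0.0008,  0.0008]), 'joint_torque': array([ -0.0003, -59.6448,   1.6073, -28.1193,   0.0123,   0.0093,
        -0.    ]), 'eef_pos': array([ 0.1998, -0.6442,  0.2473]), 'tool_rot': array([-0.0005,  0.8051, -0.5932, -0.0008]), 'contact_force': array([ 0.4912, -0.1892,  1.2718]), 'torque': array([ 0.0319, -0.0002, -0.0044]), 'gripper_width': 1.0035968820117718}
scene [[381.1956   0.     312.6151]
 [  0.     381.1956 196.8864]
 [  0.       0.       1.    ]] [[ 0.8185 -0.3516  0.4544  1.0166]
 [ 0.5743  0.5206 -0.6318 -0.6197]
 [-0.0144  0.7781  0.628   0.6633]
 [ 0.      0.      0.      1.    ]] ['pixels', 'depth', 'mtx', 'extrinsics']
side [[405.9021   0.     318.0549]
 [  0.     405.9021 196.2371]
 [  0.       0.       1.    ]] [[-0.9     0.3328 -0.2816  0.2726]
 [-0.4357 -0.7114  0.5514  0.5942]
 [-0.0169  0.6189  0.7853  0.8305]
 [ 0.      0.      0.      1.    ]] ['pixels', 'depth', 'mtx', 'extrinsics']
wrist [[297.7878   0.     314.2073]
 [  0.     297.7878 202.473 ]
 [  0.       0.       1.    ]] [[ 0.2966  0.9107  0.2873  0.2729]
 [-0.955   0.2834  0.0878 -0.6225]
 [-0.0014 -0.3005  0.9538  0.374 ]
 [ 0.      0.      0.      1.    ]] ['pixels', 'depth', 'mtx', 'extrinsics']
```

View pics/scene0.png

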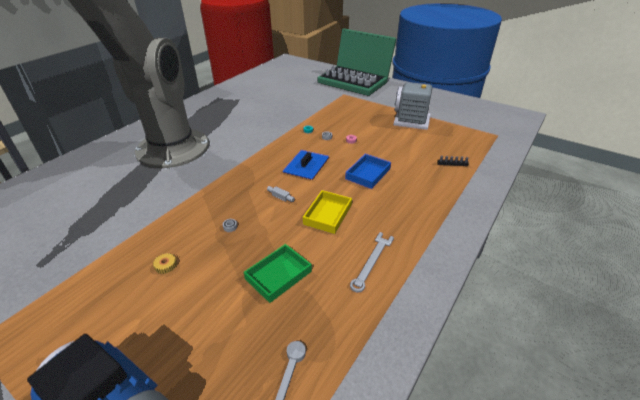

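View pics/side0.png

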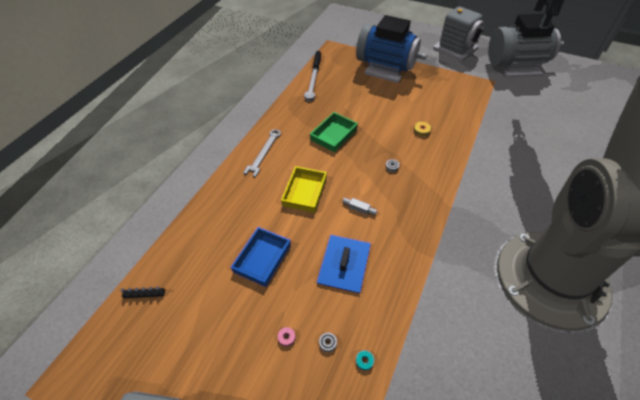

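View pics/wrist0.png

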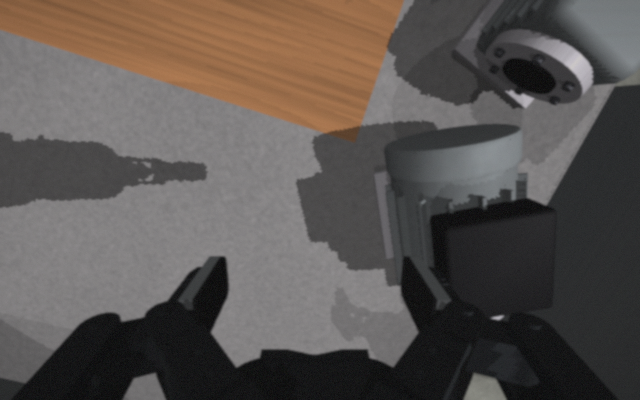

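The pictures show two grey bearings, at side (392,165) and (328,341), plus pink (287,337) and turquoise (365,360) decoys. The wheel is at (423,128), the shaft at (360,207) and the lid at (345,262). The blue tub is at (262,256), the yellow tray at (305,189), the green tray at (334,132) and the wrench at (263,152).

```bash
cat > h.py <<'E'
import numpy as np,cv2
np.set_printoptions(precision=4,suppress=True)
def rays(c,uv):
    uv=np.asarray(uv,float).reshape(-1,2);K=c["mtx"];T=c["extrinsics"]
    d=np.c_[(uv[:,0]-K[0,2])/K[0,0],-(uv[:,1]-K[1,2])/K[1,1],-np.ones(len(uv))]
    return T[:3,3],d@T[:3,:3].T
def onplane(c,uv,z):
    o,d=rays(c,uv);return (o+d*((z-o[2])/d[:,2])[:,None])
def cloud(c):
    v,u=np.mgrid[:400,:640]
    o,d=rays(c,np.c_[u.ravel(),v.ravel()])
    return (o+d*c["depth"].reshape(-1,1)).reshape(400,640,3)
def proj(c,P):
    T=np.linalg.inv(c["extrinsics"]);p=np.asarray(P).reshape(-1,3)@T[:3,:3].T+T[:3,3]
    K=c["mtx"];return np.c_[K[0,0]*p[:,0]/-p[:,2]+K[0,2],K[1,1]*-p[:,1]/-p[:,2]+K[1,2]]
def rect(xy):
    (cx,cy),(w,h),a=cv2.minAreaRect((np.asarray(xy)*1000).astype(np.float32))
    # angle of long side in world, deg
    if w<h: a+=90; w,h=h,w
    return np.array([cx,cy,w,h,(a+90)%180-90])
E
python3 - <<'E'
from h import *
cols={"blue":((100,120,40),(125,255,255)),"yellow":((24,150,80),(34,255,255)),"green":((50,120,40),(75,255,255)),"brass":((17,110,100),(27,200,255))}
for n in("scene","side"):
    c=np.load(n+"0.npz");hsv=cv2.cvtColor(c["pixels"],cv2.COLOR_RGB2HSV);P=cloud(c)
    onb=(P[...,0]>.35)&(P[...,0]<.95)&(abs(P[...,1])<.45)
    print(n)
    for k,(a,b) in cols.items():
        m=cv2.inRange(hsv,a,b)*onb.astype(np.uint8)
        N,L,S,C=cv2.connectedComponentsWithStats(m)
        for i in range(1,N):
            if S[i,4]>60:
                p=P[L==i];z=np.percentile(p[:,2],[5,50,95]);
                top=p[(p[:,2]>.022)&(p[:,2]<.030)]
                print(k,S[i,4],C[i],"z",z,"all",rect(p[:,:2]),"rim",rect(top[:,:2]) if len(top)>20 else "")
    m=((P[...,2]>.006)&onb&(P[...,2]<.06)).astype(np.uint8)
    N,L,S,C=cv2.connectedComponentsWithStats(m)
    for i in range(1,N):
        if S[i,4]>30:
            p=P[L==i];print("obj",S[i,4],C[i],p.mean(0),np.median(hsv[L==i],0),np.percentile(p[:,2],[5,50,95]),rect(p[:,:2]))
E
```

```text
scene
blue 685 [305.6891 164.8642] z [0.0073 0.0103 0.0134] all [431.6548 160.171  125.7688  96.5801 -78.6189] rim 
blue 908 [367.6795 170.6674] z [0.0018 0.0075 0.0252] all [610.2889 229.9576 124.3338  88.6982 -89.537 ] rim [610.9792 228.5048 121.5112  87.3306 -88.9738]
yellow 1353 [327.0222 211.2476] z [0.0017 0.0056 0.0255] all [610.6566   9.7682 122.4718  88.5717 -79.4796] rim [610.4244   9.7756 122.4752  87.9969 -79.3028]
green 2147 [277.2734 272.0764] z [0.002  0.0051 0.0257] all [ 632.0508 -221.1904  120.7411   88.9214   78.8151] rim [ 631.7419 -220.7946  120.166    88.1566   79.1706]
brass 103 [320.6408 219.8641] z [-0.0015  0.0004  0.0256] all [602.3267  15.0192 142.8778 105.6995 -79.748 ] rim 
brass 321 [163.8598 263.0156] z [0.0003 0.0147 0.0172] all [ 393.2744 -339.0553   67.0301   51.5021  -44.0585] rim 
obj 59 [326.4915 134.2373] [0.3887 0.3413 0.0117] [108.  23. 127.] [0.0069 0.012  0.0153] [387.6515 342.5553  34.3852  31.6677 -16.714 ]
obj 63 [350.7302 137.7778] [0.4695 0.3666 0.0116] [169. 108. 197.] [0.0067 0.0123 0.0149] [469.1228 368.4436  33.712   33.6229 -49.561
[... 3237 characters left out ...]
 -2.5349]
obj 749 [260.8251 255.6569] [0.6075 0.2343 0.0184] [108. 188.  93.] [0.0079 0.0201 0.0256] [607.567  231.6908 121.7441  89.7377 -89.9124]
obj 2146 [344.3924 263.6533] [0.4277 0.1679 0.0109] [108. 180. 196.] [0.0071 0.0093 0.0331] [429.2914 163.8769 131.8368  97.9917 -79.0726]
obj 349 [142.6189 291.8997] [0.7954 0.4216 0.0148] [120.  16.  35.] [0.0071 0.0113 0.0267] [797.371  420.6724  90.6442  17.5508  28.7745]
obj 210 [286.3952 336.2524] [0.4671 0.3709 0.012 ] [170. 100. 215.] [0.0087 0.012  0.0149] [467.9804 370.9622  34.5217  33.2965 -21.4503]
obj 219 [327.9315 341.8356] [0.3866 0.3449 0.012 ] [120.   9. 136.] [0.009  0.0121 0.0147] [386.8216 344.0342  34.9964  32.1596 -64.602 ]
```

```bash
python3 -c "
import cv2
a=cv2.imread('pics/side0.png');cv2.imwrite('pics/s1.png',cv2.resize(a[100:390,210:450],None,fx=2.05,fy=2.05,interpolation=cv2.INTER_CUBIC))"
```

```text
(no output)
```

View pics/s1.png

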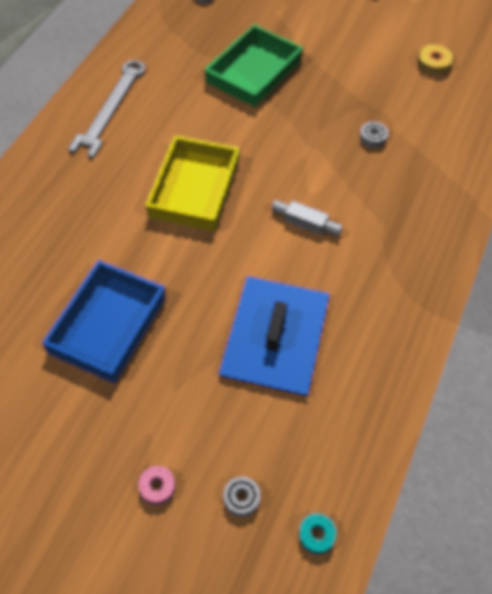

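Request:
send_rows([
  {"translation": [-0.0257,-0.0241,0],"rot": [0,0,0],"grip": 0.05},
  {"translation": [-0.0257,-0.0241,0],"rot": [0,0,0],"grip": 0.05},
  {"translation": [-0.0257,-0.0241,0],"rot": [0,0,0],"grip": 0.05},
  {"translation": [-0.0257,-0.0241,0],"rot": [0,0,0],"grip": 0.05},
  {"translation": [-0.0257,-0.0241,0],"rot": [0,0,0],"grip": 0.05},
], force=40)

```text
t: 0.57
eef_pos: [0.2773, -0.4845, 0.248]
tool_rot: [-0.0, 0.805, -0.593, -0.0]
contact_force: [-0.0, -0.5, 0.5]
gripper_width: 0.58
```

Request:
send_rows([
  {"translation": [-0.0257,-0.0241,0],"rot": [0,0,0],"grip": 0.05},
  {"translation": [-0.0257,-0.0241,0],"rot": [0,0,0],"grip": 0.05},
  {"translation": [-0.0257,-0.0241,0],"rot": [0,0,0],"grip": 0.05},
  {"translation": [-0.0257,-0.0241,0],"rot": [0,0,0],"grip": 0.05},
  {"translation": [-0.0257,-0.0241,0],"rot": [0,0,0],"grip": 0.05},
])

```text
t: 0.98
eef_pos: [0.3543, -0.3261, 0.2483]
tool_rot: [0.0, 0.805, -0.593, -0.0]
contact_force: [0.7, -0.7, -0.2]
gripper_width: 0.583
```

Request:
send_rows([
  {"translation": [-0.0257,-0.0241,0],"rot": [0,0,0],"grip": 0.05},
  {"translation": [-0.0257,-0.0241,0],"rot": [0,0,0],"grip": 0.05},
  {"translation": [-0.0257,-0.0241,0],"rot": [0,0,0],"grip": 0.05},
  {"translation": [-0.0257,-0.0241,0],"rot": [0,0,0],"grip": 0.05},
  {"translation": [-0.0257,-0.0241,0],"rot": [0,0,0],"grip": 0.05},
])

```text
t: 1.4
eef_pos: [0.4313, -0.1678, 0.2483]
tool_rot: [0.0, 0.805, -0.593, 0.0]
contact_force: [0.3, -0.3, 0.5]
gripper_width: 0.583
```

Request:
send_rows([
  {"translation": [0,0,0.01],"rot": [0,0,-7],"grip": 0.05},
  {"translation": [0,0,0.01],"rot": [0,0,-7],"grip": 0.05},
  {"translation": [0,0,0.01],"rot": [0,0,-7],"grip": 0.05},
  {"translation": [0,0,0.01],"rot": [0,0,-7],"grip": 0.05},
  {"translation": [0,0,0.01],"rot": [0,0,-7],"grip": 0.05},
])

```text
t: 1.82
eef_pos: [0.4309, -0.1692, 0.1978]
tool_rot: [0.0, 0.947, -0.321, -0.0]
contact_force: [-1.1, -0.5, 0.5]
gripper_width: 0.59
```

Request:
send_rows([
  {"translation": [0,0,0.01],"rot": [0,0,-7],"grip": 0.05},
  {"translation": [0,0,0.01],"rot": [0,0,-7],"grip": 0.05},
  {"translation": [0,0,0.01],"rot": [0,0,-7],"grip": 0.05},
  {"translation": [0,0,0.01],"rot": [0,0,-7],"grip": 0.05},
  {"translation": [0,0,0.01],"rot": [0,0,-7],"grip": 0.05},
])

```text
t: 2.23
eef_pos: [0.4309, -0.1694, 0.1478]
tool_rot: [-0.0, 1.0, -0.021, -0.0]
contact_force: [-0.3, -0.8, 0.5]
gripper_width: 0.584
```

```bash
cat > look.py <<'E'
import sys
from station import *
from h import *
def look(tag,n="wrist"):
    c=read_camera(n);np.savez(tag+".npz",**c);cv2.imwrite(f"pics/{tag}.png",c["pixels"][:,:,::-1]);return c
E
python3 - <<'E'
from look import *
c=look("w1");o=get_obs();print(o["eef_pos"],o["tool_rot"],o["gripper_width"])
P=cloud(c);t=o["eef_pos"]
m=(P[...,2]>t[2]-.04)&(c["depth"]>.0)
# finger points in tool frame (x fwd, y=-wy, z=-wz)
for side in(-1,1):
    s=m&((P[...,0]-t[0])*side>0)&(abs(P[...,1]-t[1])<.02)
    q=P[s]-t; 
    if len(q): i=np.argsort(q[:,2])[:200];print(side,len(q),q[:,2].min(),np.percentile(q[:,2],[1,5]),q[i].mean(0),np.abs(q[:,0]).min())
b=(P[...,2]>.006)&(P[...,2]<.03)&(np.hypot(P[...,0]-.431,P[...,1]+.168)<.04)
print(P[b].mean(0),rect(P[b][:,:2]),proj(c,[.431,-.168,.014]))
E
```

```text
[ 0.4298 -0.1692  0.1461] [-0.0005  0.9998 -0.0177 -0.0014] 0.5864758822874366
-1 19464 -0.011690990335671614 [-0.0024  0.0148] [-0.0256  0.004  -0.0057] 5.623091908213418e-06
1 20024 -0.011578271145997632 [-0.0021  0.0153] [ 0.028   0.0016 -0.0057] 1.8499140962413563e-06
[ 0.4324 -0.1687  0.0143] [ 432.6964 -169.2994   34.7108   33.7599   88.5945] [[314.5331 194.6488]]
```

View pics/w1.png

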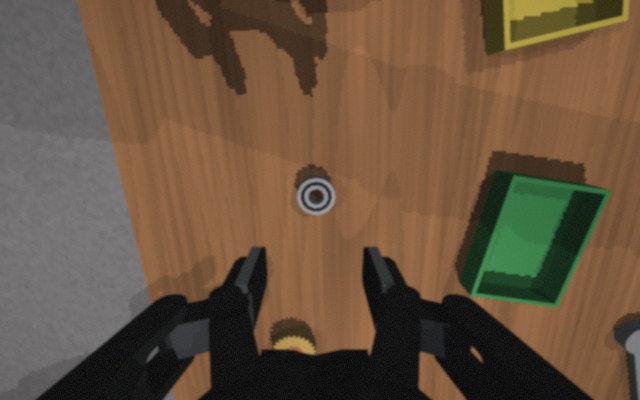

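Request:
send_rows([
  {"translation": [0.0015,0,0.022],"rot": [0,0,-2.4],"grip": 0.05},
  {"translation": [0,0,0.022],"rot": [0,0,0],"grip": 0.05},
  {"translation": [0,0,0.022],"rot": [0,0,0],"grip": 0.05},
  {"translation": [0,0,0.022],"rot": [0,0,0],"grip": 0.05},
  {"translation": [0,0,0.022],"rot": [0,0,0],"grip": 0.05},
])

```text
t: 2.7
eef_pos: [0.4327, -0.1697, 0.0376]
tool_rot: [0.0, 1.0, -0.005, 0.0]
contact_force: [0.2, -0.5, 0.2]
gripper_width: 0.585
```

Request:
send_rows([
  {"translation": [0,0,0.005],"rot": [0,0,0],"grip": 0.05},
  {"translation": [0,0,0.005],"rot": [0,0,0],"grip": 0.05},
  {"translation": [0,0,0.005],"rot": [0,0,0],"grip": 0.05},
  {"translation": [0,0,0.005],"rot": [0,0,0],"grip": 0.05},
  {"translation": [0,0,0],"rot": [0,0,0],"grip": 0.05},
])

```text
t: 3.12
eef_pos: [0.4328, -0.1696, 0.0184]
tool_rot: [0.0, 1.0, -0.003, 0.0]
contact_force: [-0.7, 0.7, 0.6]
gripper_width: 0.584
```

Request:
send_rows([
  {"translation": [0,0,0],"rot": [0,0,0],"grip": 0.03},
  {"translation": [0,0,0],"rot": [0,0,0],"grip": 0.03},
  {"translation": [0,0,0],"rot": [0,0,0],"grip": 0.03},
  {"translation": [0,0,0],"rot": [0,0,0],"grip": 0.03},
  {"translation": [0,0,0],"rot": [0,0,0],"grip": 0.03},
], force=40)

```text
t: 3.53
eef_pos: [0.433, -0.1697, 0.0191]
tool_rot: [0.0, 1.0, -0.003, 0.001]
contact_force: [-1.4, 1.0, 6.9]
gripper_width: 0.39
```

Request:
send_rows([
  {"translation": [0,0,-0.01],"rot": [0,0,0],"grip": 0.03},
  {"translation": [0,0,-0.02],"rot": [0,0,0],"grip": 0.03},
  {"translation": [0,0,-0.03],"rot": [0,0,0],"grip": 0.03},
  {"translation": [0,0,-0.03],"rot": [0,0,0],"grip": 0.03},
  {"translation": [0,0,-0.03],"rot": [0,0,0],"grip": 0.03},
])

```text
t: 3.95
eef_pos: [0.4322, -0.1692, 0.1402]
tool_rot: [-0.0, 1.0, -0.003, -0.0]
contact_force: [0.1, -1.0, -0.4]
gripper_width: 0.391
```

```bash
python3 - <<'E'
from look import *
c=look("w2");c=look("s2","side");P=cloud(c)
b=(P[...,2]>.02)&(P[...,2]<.03)&(np.hypot(P[...,0]-.6085,P[...,1]-.231)<.09)
print(rect(P[b][:,:2]))
E
```

```text
[607.4563 231.535  122.5803  89.3432 -89.4483]
```

View pics/w2.png

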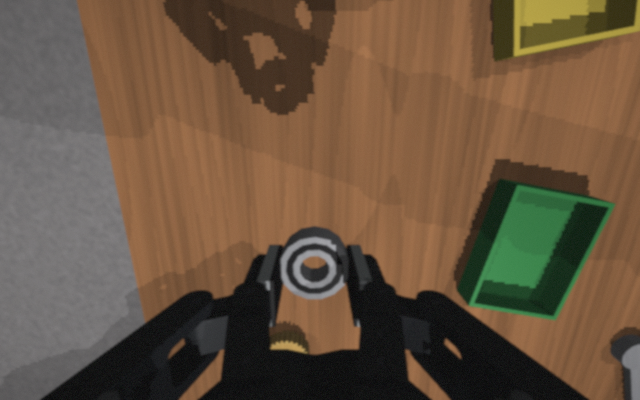

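Request:
send_rows([
  {"translation": [0.0175,-0.03,0],"rot": [0,0,0],"grip": 0.03},
  {"translation": [0.0175,-0.03,0],"rot": [0,0,0],"grip": 0.03},
  {"translation": [0.0175,-0.03,0],"rot": [0,0,0],"grip": 0.03},
  {"translation": [0.0175,-0.03,0],"rot": [0,0,0],"grip": 0.03},
  {"translation": [0.0175,-0.03,0],"rot": [0,0,0],"grip": 0.03},
])

```text
t: 4.47
eef_pos: [0.5213, -0.0188, 0.1384]
tool_rot: [0.0, 1.0, -0.003, -0.0]
contact_force: [0.8, -0.7, 0.6]
gripper_width: 0.383
```

Request:
send_rows([
  {"translation": [0.0175,-0.03,0],"rot": [0,0,0],"grip": 0.03},
  {"translation": [0.0175,-0.03,0],"rot": [0,0,0],"grip": 0.03},
  {"translation": [0.0175,-0.03,0],"rot": [0,0,0],"grip": 0.03},
  {"translation": [0.0175,-0.03,0],"rot": [0,0,0],"grip": 0.03},
  {"translation": [0.0175,-0.03,0],"rot": [0,0,0],"grip": 0.03},
])

```text
t: 4.88
eef_pos: [0.6097, 0.1307, 0.1381]
tool_rot: [0.0, 1.0, -0.003, -0.0]
contact_force: [0.3, -0.1, -0.3]
gripper_width: 0.39
```

```bash
python3 - <<'E'
from look import *
c=look("w3");P=cloud(c);o=get_obs();print(o["eef_pos"],o["q"])
hsv=cv2.cvtColor(c["pixels"],cv2.COLOR_RGB2HSV)
m=(hsv[...,0]>100)&(hsv[...,0]<125)&(hsv[...,1]>120)
b=m&(P[...,2]>.021)&(P[...,2]<.032)&(np.hypot(P[...,0]-.6085,P[...,1]-.231)<.09)
print(b.sum(),P[b][:,2].mean(),rect(P[b][:,:2]))
E
```

```text
[0.6123 0.1394 0.139 ] [ 0.0359  0.5624 -0.4866  1.7448  0.3154  0.9072 -0.5816]
2358 0.026336773929666723 [609.1178 225.4548 109.447   87.5418 -89.6172]
```

View pics/w3.png

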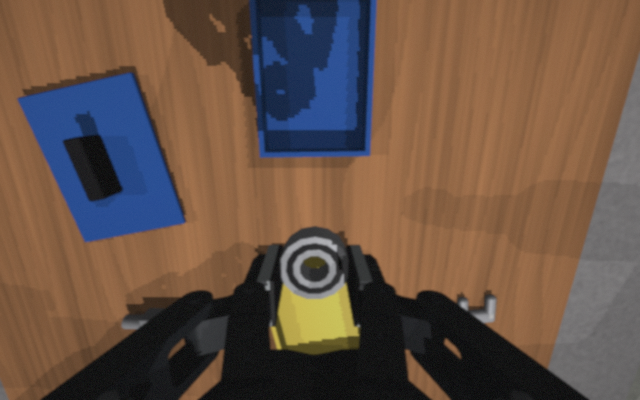

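Request:
send_rows([
  {"translation": [0.001,-0.015,0],"rot": [0,0,0],"grip": 0.03},
  {"translation": [0,-0.015,0],"rot": [0,0,0],"grip": 0.03},
  {"translation": [0,-0.015,0],"rot": [0,0,0],"grip": 0.03},
  {"translation": [0,-0.015,0],"rot": [0,0,0],"grip": 0.03},
  {"translation": [0,-0.015,0],"rot": [0,0,0],"grip": 0.03},
])

```text
t: 5.35
eef_pos: [0.6105, 0.2052, 0.1384]
tool_rot: [0.0, 1.0, -0.003, -0.0]
contact_force: [1.1, 0.1, -1.0]
gripper_width: 0.386
```

Request:
send_rows([
  {"translation": [0,0,0.02],"rot": [0,0,0],"grip": 0.03},
  {"translation": [0,0,0.02],"rot": [0,0,0],"grip": 0.03},
  {"translation": [0,0,0.02],"rot": [0,0,0],"grip": 0.03},
  {"translation": [0,0,0.02],"rot": [0,0,0],"grip": 0.03},
  {"translation": [0,0,0.015],"rot": [0,0,0],"grip": 0.03},
])

```text
t: 5.77
eef_pos: [0.6102, 0.2046, 0.0417]
tool_rot: [0.0, 1.0, -0.003, -0.001]
contact_force: [0.2, -0.7, -0.0]
gripper_width: 0.387
```

Request:
send_rows([
  {"translation": [0,0,0.004],"rot": [0,0,0],"grip": 0.03},
  {"translation": [0,0,0.004],"rot": [0,0,0],"grip": 0.03},
  {"translation": [0,0,0.004],"rot": [0,0,0],"grip": 0.03},
  {"translation": [0,0,0.003],"rot": [0,0,0],"grip": 0.03},
  {"translation": [0,0,0.003],"rot": [0,0,0],"grip": 0.03},
])

```text
t: 6.18
eef_pos: [0.6116, 0.2046, 0.026]
tool_rot: [-0.0, 1.0, -0.003, 0.001]
contact_force: [-0.6, 0.6, -1.1]
gripper_width: 0.387
```

Request:
send_rows([
  {"translation": [-0.002,0,0],"rot": [0,0,0],"grip": 0.03},
  {"translation": [0,0,0.002],"rot": [0,0,0],"grip": 0.03},
  {"translation": [0,0,0],"rot": [0,0,0],"grip": 0.044},
  {"translation": [0,0,0],"rot": [0,0,0],"grip": 0.044},
  {"translation": [0,0,0],"rot": [0,0,0],"grip": 0.044},
])

```text
t: 6.6
eef_pos: [0.6092, 0.2045, 0.0236]
tool_rot: [-0.0, 1.0, -0.003, 0.0]
contact_force: [0.1, -0.1, -0.6]
gripper_width: 0.515
```

Request:
send_rows([
  {"translation": [0,0,-0.005],"rot": [0,0,0],"grip": 0.044},
  {"translation": [0,0,-0.02],"rot": [0,0,0],"grip": 0.044},
  {"translation": [0,0,-0.03],"rot": [0,0,0],"grip": 0.044},
  {"translation": [0,0,-0.03],"rot": [0,0,0],"grip": 0.05},
  {"translation": [0,0,-0.03],"rot": [0,0,0],"grip": 0.05},
])

```text
t: 7.02
eef_pos: [0.6087, 0.2044, 0.1399]
tool_rot: [-0.0, 1.0, -0.003, -0.0]
contact_force: [0.8, 0.5, -0.9]
gripper_width: 0.581
```

Request:
send_rows([
  {"translation": [-0.022,-0.0138,0],"rot": [0,0,0],"grip": 0.05},
  {"translation": [-0.022,-0.0138,0],"rot": [0,0,0],"grip": 0.05},
  {"translation": [-0.022,-0.0138,0],"rot": [0,0,0],"grip": 0.05},
  {"translation": [-0.022,-0.0138,0],"rot": [0,0,0],"grip": 0.05},
  {"translation": [-0.022,-0.0138,0],"rot": [0,0,0],"grip": 0.05},
])

```text
t: 7.43
eef_pos: [0.4985, 0.2747, 0.139]
tool_rot: [-0.0, 1.0, -0.003, 0.0]
contact_force: [0.2, -0.1, 0.1]
gripper_width: 0.583
```

Request:
send_rows([
  {"translation": [-0.022,-0.0138,0],"rot": [0,0,0],"grip": 0.05},
  {"translation": [-0.022,-0.0138,0],"rot": [0,0,0],"grip": 0.05},
  {"translation": [-0.022,-0.0138,0],"rot": [0,0,0],"grip": 0.05},
  {"translation": [-0.022,-0.0138,0],"rot": [0,0,0],"grip": 0.05},
  {"translation": [-0.022,-0.0138,0],"rot": [0,0,0],"grip": 0.05},
])

```text
t: 7.85
eef_pos: [0.3889, 0.3445, 0.1389]
tool_rot: [-0.0, 1.0, -0.003, 0.0]
contact_force: [-0.8, 0.3, 0.6]
gripper_width: 0.58
```

```bash
python3 - <<'E'
from look import *
c=look("w4");P=cloud(c);o=get_obs();print(o["eef_pos"],o["q"])
b=(P[...,2]>.007)&(P[...,2]<.03)&(np.hypot(P[...,0]-.387,P[...,1]-.343)<.035)
print(P[b].mean(0),rect(P[b][:,:2]))
c=look("c4","scene");P=cloud(c);
b=(P[...,2]>.007)&(P[...,2]<.022)&(abs(P[...,0]-.6085)<.034)&(abs(P[...,1]-.231)<.05)
print(P[b].mean(0),b.sum(),rect(P[b][:,:2]))
E
```

```text
[0.3837 0.3481 0.1392] [-0.3889  0.4194 -0.572   1.9971  0.3057  0.8085 -1.1346]
[0.3888 0.3437 0.0143] [388.7321 343.0034  34.4752  34.1661 -76.9774]
[0.6099 0.2052 0.0159] 85 [621.8733 229.1026  93.007   33.6278  62.6485]
```

View pics/w4.png

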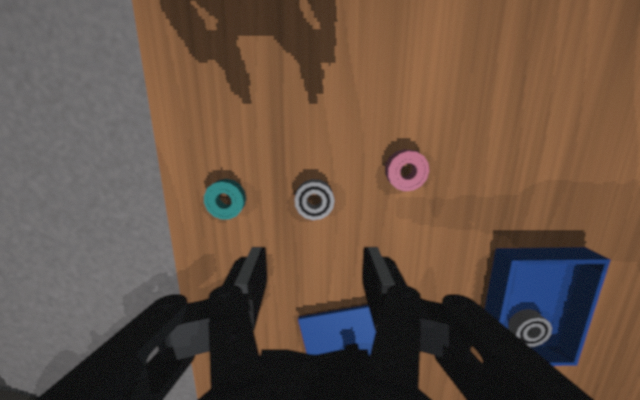

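View pics/c4.png

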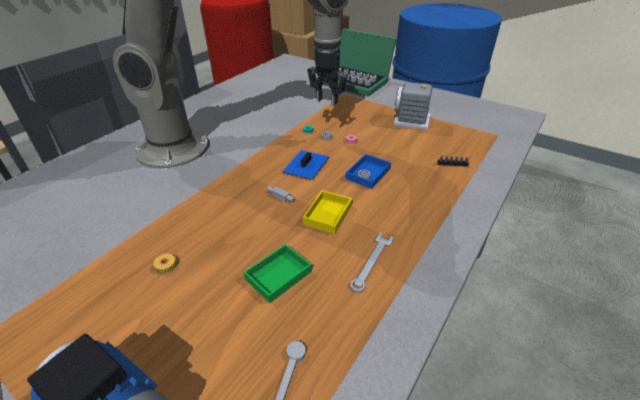

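The wrist view shows bearing b at (314,201), centred in line with the jaws. The decoys clear it on both sides, and bearing a lies flat in the tub at (532,328).

Request:
send_rows([
  {"translation": [0,0,0.02],"rot": [0,0,0],"grip": 0.05},
  {"translation": [0,0,0.02],"rot": [0,0,0],"grip": 0.05},
  {"translation": [0,0,0.02],"rot": [0,0,0],"grip": 0.05},
  {"translation": [0,0,0.02],"rot": [0,0,0],"grip": 0.05},
  {"translation": [0,0,0.02],"rot": [0,0,0],"grip": 0.05},
])

```text
t: 8.37
eef_pos: [0.3908, 0.3436, 0.0379]
tool_rot: [-0.0, 1.0, -0.004, 0.001]
contact_force: [-0.1, -0.0, 0.2]
gripper_width: 0.581
```

Request:
send_rows([
  {"translation": [0,0,0.006],"rot": [0,0,0],"grip": 0.05},
  {"translation": [0,0,0.006],"rot": [0,0,0],"grip": 0.05},
  {"translation": [0,0,0.006],"rot": [0,0,0],"grip": 0.05},
  {"translation": [0,0,0],"rot": [0,0,0],"grip": 0.05},
  {"translation": [0,0,0],"rot": [0,0,0],"grip": 0.05},
])

```text
t: 8.78
eef_pos: [0.3902, 0.3441, 0.0209]
tool_rot: [-0.0, 1.0, -0.003, 0.0]
contact_force: [0.5, 0.5, -0.3]
gripper_width: 0.587
```

Request:
send_rows([
  {"translation": [0,0,0],"rot": [0,0,0],"grip": 0.03},
  {"translation": [0,0,0],"rot": [0,0,0],"grip": 0.03},
  {"translation": [0,0,0],"rot": [0,0,0],"grip": 0.03},
  {"translation": [0,0,0],"rot": [0,0,0],"grip": 0.03},
  {"translation": [0,0,0],"rot": [0,0,0],"grip": 0.03},
])

```text
t: 9.2
eef_pos: [0.3903, 0.3442, 0.0214]
tool_rot: [-0.0, 1.0, -0.003, 0.001]
contact_force: [-0.9, -1.3, 5.6]
gripper_width: 0.39
```

Request:
send_rows([
  {"translation": [0,0,-0.01],"rot": [0,0,0],"grip": 0.03},
  {"translation": [0,0,-0.02],"rot": [0,0,0],"grip": 0.03},
  {"translation": [0,0,-0.03],"rot": [0,0,0],"grip": 0.03},
  {"translation": [0,0,-0.03],"rot": [0,0,0],"grip": 0.03},
  {"translation": [0,0,-0.03],"rot": [0,0,0],"grip": 0.03},
])

```text
t: 9.62
eef_pos: [0.3895, 0.3437, 0.1423]
tool_rot: [-0.0, 1.0, -0.003, -0.0]
contact_force: [0.9, 1.1, -0.9]
gripper_width: 0.386
```

```bash
python3 - <<'E'
from look import *
c=look("w5");print(get_obs()["eef_pos"])
E
```

```text
[0.3917 0.3464 0.1479]
```

View pics/w5.png

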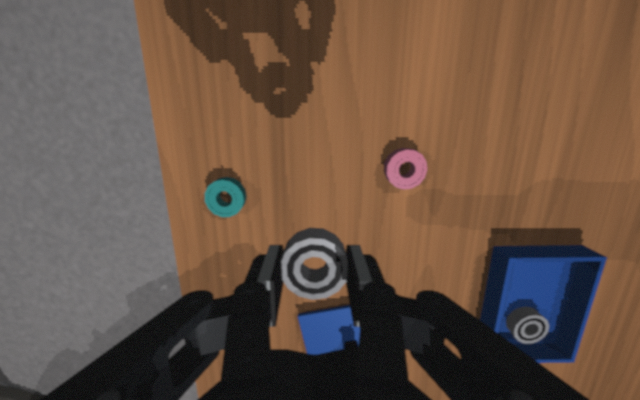

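Request:
send_rows([
  {"translation": [0.0219,0.0086,0],"rot": [0,0,0],"grip": 0.03},
  {"translation": [0.0219,0.0086,0],"rot": [0,0,0],"grip": 0.03},
  {"translation": [0.0219,0.0086,0],"rot": [0,0,0],"grip": 0.03},
  {"translation": [0.0219,0.0086,0],"rot": [0,0,0],"grip": 0.03},
  {"translation": [0.0219,0.0086,0],"rot": [0,0,0],"grip": 0.03},
])

```text
t: 10.08
eef_pos: [0.5001, 0.2995, 0.1412]
tool_rot: [-0.0, 1.0, -0.003, 0.0]
contact_force: [-0.5, -0.2, -1.0]
gripper_width: 0.384
```

Request:
send_rows([
  {"translation": [0.0219,0.0086,0],"rot": [0,0,0],"grip": 0.03},
  {"translation": [0.0219,0.0086,0],"rot": [0,0,0],"grip": 0.03},
  {"translation": [0.0219,0.0086,0],"rot": [0,0,0],"grip": 0.03},
  {"translation": [0.0219,0.0086,0],"rot": [0,0,0],"grip": 0.03},
  {"translation": [0.0219,0.0086,0],"rot": [0,0,0],"grip": 0.03},
])

```text
t: 10.5
eef_pos: [0.6093, 0.2557, 0.141]
tool_rot: [-0.0, 1.0, -0.003, 0.0]
contact_force: [-0.0, 0.0, -0.0]
gripper_width: 0.384
```

Request:
send_rows([
  {"translation": [0,0,0.02],"rot": [0,0,0],"grip": 0.03},
  {"translation": [0,0,0.02],"rot": [0,0,0],"grip": 0.03},
  {"translation": [0,0,0.02],"rot": [0,0,0],"grip": 0.03},
  {"translation": [0,0,0.02],"rot": [0,0,0],"grip": 0.03},
  {"translation": [0,0,0.015],"rot": [0,0,0],"grip": 0.03},
])

```text
t: 10.92
eef_pos: [0.6078, 0.256, 0.0442]
tool_rot: [0.0, 1.0, -0.003, -0.0]
contact_force: [-0.2, 0.4, -0.3]
gripper_width: 0.385
```

Request:
send_rows([
  {"translation": [0,-0.003,0.004],"rot": [0,0,0],"grip": 0.03},
  {"translation": [0,0,0.004],"rot": [0,0,0],"grip": 0.03},
  {"translation": [0,0,0.004],"rot": [0,0,0],"grip": 0.03},
  {"translation": [0,0,0.004],"rot": [0,0,0],"grip": 0.03},
  {"translation": [0,0,0.0025],"rot": [0,0,0],"grip": 0.03},
])

```text
t: 11.33
eef_pos: [0.6088, 0.2596, 0.0273]
tool_rot: [-0.0, 1.0, -0.003, 0.001]
contact_force: [0.4, -0.1, 0.0]
gripper_width: 0.38
```

Request:
send_rows([
  {"translation": [0,0,0],"rot": [0,0,0],"grip": 0.03},
  {"translation": [0,0,0.001],"rot": [0,0,0],"grip": 0.03},
  {"translation": [0,0,0],"rot": [0,0,0],"grip": 0.044},
  {"translation": [0,0,0],"rot": [0,0,0],"grip": 0.044},
  {"translation": [0,0,0],"rot": [0,0,0],"grip": 0.044},
])

```text
t: 11.75
eef_pos: [0.6085, 0.2595, 0.0261]
tool_rot: [-0.0, 1.0, -0.003, 0.0]
contact_force: [-0.8, -0.9, -0.1]
gripper_width: 0.516
```

Request:
send_rows([
  {"translation": [0,0,-0.005],"rot": [0,0,0],"grip": 0.044},
  {"translation": [0,0,-0.02],"rot": [0,0,0],"grip": 0.044},
  {"translation": [0,0,-0.03],"rot": [0,0,0],"grip": 0.044},
  {"translation": [0,0,-0.03],"rot": [0,0,0],"grip": 0.06},
  {"translation": [0,0,-0.03],"rot": [0,0,0],"grip": 0.06},
])

```text
t: 12.17
eef_pos: [0.6081, 0.2594, 0.1424]
tool_rot: [-0.0, 1.0, -0.003, -0.0]
contact_force: [0.1, 0.9, 0.7]
gripper_width: 0.7
```

Request:
send_rows([
  {"translation": [-0.0104,0.0301,0],"rot": [0,0,0],"grip": 0.06},
  {"translation": [-0.0104,0.0301,0],"rot": [0,0,0],"grip": 0.06},
  {"translation": [-0.0104,0.0301,0],"rot": [0,0,0],"grip": 0.06},
  {"translation": [-0.0104,0.0301,0],"rot": [0,0,0],"grip": 0.06},
  {"translation": [-0.0104,0.0301,0],"rot": [0,0,0],"grip": 0.06},
])

```text
t: 12.58
eef_pos: [0.5548, 0.108, 0.1415]
tool_rot: [0.0, 1.0, -0.003, 0.0]
contact_force: [0.1, -0.0, 0.2]
gripper_width: 0.704
```

```bash
python3 - <<'E'
from look import *
c=look("w6");P=cloud(c)
b=(P[...,2]>.013)&(P[...,2]<.0215)&(abs(P[...,0]-.6085)<.034)&(abs(P[...,1]-.231)<.05)
N,L,S,C=cv2.connectedComponentsWithStats(b.astype(np.uint8))
for i in range(1,N):
    if S[i,4]>30:p=P[L==i];print(S[i,4],C[i],p.mean(0),p[:,2].min(),p[:,2].max())
E
```

```text
959 [385.3889  13.7258] [0.6076 0.2499 0.0184] 0.013024122596886734 0.020990559620650773
1451 [382.8312  79.7484] [0.6085 0.2049 0.0185] 0.013039883239393646 0.020880614391644736
```

View pics/w6.png

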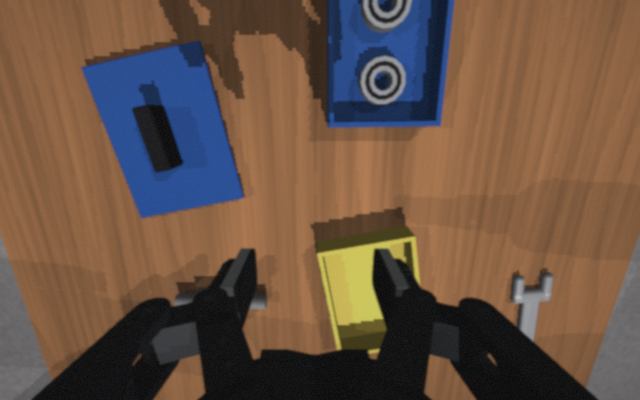

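Both bearings lie flat in the tub, at (383,80) and (385,8), with tops near 18 mm. I'll go on to the wheel.

Request:
send_rows([
  {"translation": [-0.0104,0.0301,0],"rot": [0,0,0],"grip": 0.065},
  {"translation": [-0.0104,0.0301,0],"rot": [0,0,0],"grip": 0.065},
  {"translation": [-0.0104,0.0301,0],"rot": [0,0,0],"grip": 0.065},
  {"translation": [-0.0104,0.0301,0],"rot": [0,0,0],"grip": 0.065},
  {"translation": [-0.0104,0.0301,0],"rot": [0,0,0],"grip": 0.065},
])

```text
t: 13.05
eef_pos: [0.502, -0.042, 0.1414]
tool_rot: [0.0, 1.0, -0.003, 0.0]
contact_force: [0.2, 0.3, -0.5]
gripper_width: 0.761
```

Request:
send_rows([
  {"translation": [-0.0104,0.0301,0],"rot": [0,0,0],"grip": 0.065},
  {"translation": [-0.0104,0.0301,0],"rot": [0,0,0],"grip": 0.065},
  {"translation": [-0.0104,0.0301,0],"rot": [0,0,0],"grip": 0.065},
  {"translation": [-0.0104,0.0301,0],"rot": [0,0,0],"grip": 0.065},
  {"translation": [-0.0104,0.0301,0],"rot": [0,0,0],"grip": 0.065},
])

```text
t: 13.47
eef_pos: [0.4491, -0.1924, 0.1415]
tool_rot: [0.0, 1.0, -0.003, 0.0]
contact_force: [0.4, -0.7, 0.7]
gripper_width: 0.763
```

Request:
send_rows([
  {"translation": [-0.0104,0.0301,0],"rot": [0,0,0],"grip": 0.065},
  {"translation": [-0.0104,0.0301,0],"rot": [0,0,0],"grip": 0.065},
  {"translation": [-0.0104,0.0301,0],"rot": [0,0,0],"grip": 0.065},
  {"translation": [-0.0104,0.0301,0],"rot": [0,0,0],"grip": 0.065},
  {"translation": [-0.0104,0.0301,0],"rot": [0,0,0],"grip": 0.065},
])

```text
t: 13.88
eef_pos: [0.3961, -0.3427, 0.1415]
tool_rot: [0.0, 1.0, -0.003, 0.0]
contact_force: [0.1, 0.7, 0.0]
gripper_width: 0.761
```

Request:
send_rows([
  {"translation": [0,0,0],"rot": [0,0,6],"grip": 0.065},
  {"translation": [0,0,0],"rot": [0,0,6],"grip": 0.065},
  {"translation": [0,0,0],"rot": [0,0,6],"grip": 0.065},
  {"translation": [0,0,0],"rot": [0,0,6],"grip": 0.065},
  {"translation": [0,0,0],"rot": [0,0,6],"grip": 0.065},
])

```text
t: 14.3
eef_pos: [0.3968, -0.3413, 0.1413]
tool_rot: [0.0, 0.964, -0.264, 0.0]
contact_force: [-0.8, 0.1, 0.1]
gripper_width: 0.762
```

Request:
send_rows([
  {"translation": [0,0,0],"rot": [0,0,6],"grip": 0.065},
  {"translation": [0,0,0],"rot": [0,0,6],"grip": 0.065},
  {"translation": [0,0,0],"rot": [0,0,6],"grip": 0.065},
  {"translation": [0,0,0],"rot": [0,0,6],"grip": 0.065},
  {"translation": [0,0,0],"rot": [0,0,6],"grip": 0.065},
])

```text
t: 14.72
eef_pos: [0.3969, -0.3411, 0.1414]
tool_rot: [-0.0, 0.863, -0.505, 0.0]
contact_force: [-0.0, 0.4, -0.4]
gripper_width: 0.761
```

Request:
send_rows([
  {"translation": [0,0,0],"rot": [0,0,6],"grip": 0.065},
  {"translation": [0,0,0],"rot": [0,0,6],"grip": 0.065},
  {"translation": [0,0,0],"rot": [0,0,6],"grip": 0.065},
  {"translation": [0,0,0],"rot": [0,0,6],"grip": 0.065},
  {"translation": [0,0,0],"rot": [0,0,6],"grip": 0.065},
])

```text
t: 15.13
eef_pos: [0.3969, -0.3411, 0.1413]
tool_rot: [0.0, -0.703, 0.711, -0.0]
contact_force: [0.1, -0.2, 0.0]
gripper_width: 0.763
```

```bash
python3 - <<'E'
from look import *
c=look("w7");P=cloud(c);o=get_obs();print(o["eef_pos"],o["tool_rot"],o["q"])
b=(P[...,2]>.009)&(P[...,2]<.03)&(np.hypot(P[...,0]-.4,P[...,1]+.343)<.045)
print(P[b].mean(0),rect(P[b][:,:2]))
E
```

```text
[ 0.397  -0.341   0.1413] [ 0.0002 -0.7011  0.7131 -0.0003] [ 0.6326  0.3658 -0.0511  2.0121  0.0259  0.7635 -1.0216]
[ 0.4018 -0.3451  0.0167] [ 400.894  -345.1748   48.3901   47.9067   53.9347]
```

View pics/w7.png

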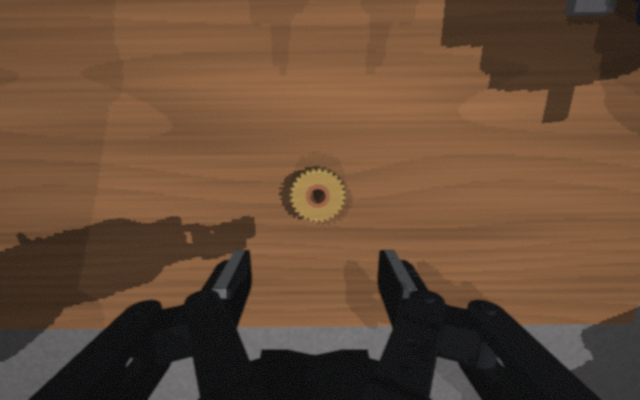

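Request:
send_rows([
  {"translation": [0.004,-0.004,0.02],"rot": [0,0,0],"grip": 0.065},
  {"translation": [0,0,0.02],"rot": [0,0,0],"grip": 0.065},
  {"translation": [0,0,0.02],"rot": [0,0,0],"grip": 0.065},
  {"translation": [0,0,0.02],"rot": [0,0,0],"grip": 0.065},
  {"translation": [0,0,0.02],"rot": [0,0,0],"grip": 0.065},
])

```text
t: 15.6
eef_pos: [0.401, -0.3452, 0.0404]
tool_rot: [0.0, -0.706, 0.708, -0.0]
contact_force: [-0.0, 0.7, 0.3]
gripper_width: 0.761
```

Request:
send_rows([
  {"translation": [0,0,0.006],"rot": [0,0,0],"grip": 0.065},
  {"translation": [0,0,0.006],"rot": [0,0,0],"grip": 0.065},
  {"translation": [0,0,0.006],"rot": [0,0,0],"grip": 0.065},
  {"translation": [0,0,0.002],"rot": [0,0,0],"grip": 0.065},
  {"translation": [0,0,0],"rot": [0,0,0],"grip": 0.065},
])

```text
t: 16.02
eef_pos: [0.4007, -0.3454, 0.0211]
tool_rot: [0.0, -0.705, 0.709, -0.0]
contact_force: [0.5, -0.1, 0.4]
gripper_width: 0.761
```

Request:
send_rows([
  {"translation": [0,0,0],"rot": [0,0,0],"grip": 0.042},
  {"translation": [0,0,0],"rot": [0,0,0],"grip": 0.042},
  {"translation": [0,0,0],"rot": [0,0,0],"grip": 0.042},
  {"translation": [0,0,0],"rot": [0,0,0],"grip": 0.042},
  {"translation": [0,0,0],"rot": [0,0,0],"grip": 0.042},
], force=50)

```text
t: 16.43
eef_pos: [0.4009, -0.3454, 0.022]
tool_rot: [0.0, -0.705, 0.709, -0.001]
contact_force: [-0.8, 1.5, 6.6]
gripper_width: 0.534
```

Request:
send_rows([
  {"translation": [0,0,-0.01],"rot": [0,0,0],"grip": 0.042},
  {"translation": [0,0,-0.02],"rot": [0,0,0],"grip": 0.042},
  {"translation": [0,0,-0.03],"rot": [0,0,0],"grip": 0.042},
  {"translation": [0,0,-0.03],"rot": [0,0,0],"grip": 0.042},
  {"translation": [0,0,-0.03],"rot": [0,0,0],"grip": 0.042},
])

```text
t: 16.85
eef_pos: [0.3999, -0.345, 0.1427]
tool_rot: [-0.0, -0.705, 0.709, 0.0]
contact_force: [0.8, -0.7, -3.5]
gripper_width: 0.533
```

```bash
python3 - <<'E'
from look import *
c=look("w8");print(get_obs()["eef_pos"])
E
```

```text
[ 0.4027 -0.3472  0.1485]
```

View pics/w8.png

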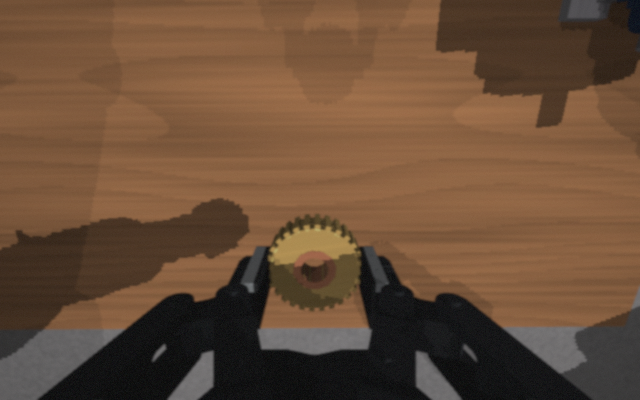

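Request:
send_rows([
  {"translation": [-0.0126,-0.023,0],"rot": [0,0,0],"grip": 0.042},
  {"translation": [-0.0126,-0.023,0],"rot": [0,0,0],"grip": 0.042},
  {"translation": [-0.0126,-0.023,0],"rot": [0,0,0],"grip": 0.042},
  {"translation": [-0.0126,-0.023,0],"rot": [0,0,0],"grip": 0.042},
  {"translation": [-0.0126,-0.023,0],"rot": [0,0,0],"grip": 0.042},
])

```text
t: 17.32
eef_pos: [0.5165, -0.2823, 0.1414]
tool_rot: [-0.0, -0.705, 0.709, -0.0]
contact_force: [-0.6, 0.8, -2.6]
gripper_width: 0.534
```

Request:
send_rows([
  {"translation": [-0.0126,-0.023,0],"rot": [0,0,0],"grip": 0.042},
  {"translation": [-0.0126,-0.023,0],"rot": [0,0,0],"grip": 0.042},
  {"translation": [-0.0126,-0.023,0],"rot": [0,0,0],"grip": 0.042},
  {"translation": [-0.0126,-0.023,0],"rot": [0,0,0],"grip": 0.042},
  {"translation": [-0.0126,-0.023,0],"rot": [0,0,0],"grip": 0.042},
])

```text
t: 17.73
eef_pos: [0.6319, -0.2201, 0.1412]
tool_rot: [-0.0, -0.705, 0.709, 0.0]
contact_force: [-1.0, -0.1, -2.9]
gripper_width: 0.535
```

Request:
send_rows([
  {"translation": [0,0,0.02],"rot": [0,0,0],"grip": 0.042},
  {"translation": [0,0,0.02],"rot": [0,0,0],"grip": 0.042},
  {"translation": [0,0,0.02],"rot": [0,0,0],"grip": 0.042},
  {"translation": [0,0,0.02],"rot": [0,0,0],"grip": 0.042},
  {"translation": [0,0,0.015],"rot": [0,0,0],"grip": 0.042},
])

```text
t: 18.15
eef_pos: [0.6303, -0.2206, 0.0444]
tool_rot: [-0.0, -0.705, 0.709, 0.001]
contact_force: [0.1, -0.2, -2.7]
gripper_width: 0.536
```

Request:
send_rows([
  {"translation": [0,0,0.004],"rot": [0,0,0],"grip": 0.042},
  {"translation": [0,0,0.004],"rot": [0,0,0],"grip": 0.042},
  {"translation": [0,0,0.004],"rot": [0,0,0],"grip": 0.042},
  {"translation": [0,0,0.004],"rot": [0,0,0],"grip": 0.042},
  {"translation": [0,0,0.002],"rot": [0,0,0],"grip": 0.042},
])

```text
t: 18.57
eef_pos: [0.6317, -0.2209, 0.0283]
tool_rot: [0.0, -0.705, 0.709, -0.001]
contact_force: [0.9, 0.7, -2.5]
gripper_width: 0.529
```

Request:
send_rows([
  {"translation": [0,0,0.001],"rot": [0,0,0],"grip": 0.042},
  {"translation": [0,0,0],"rot": [0,0,0],"grip": 0.042},
  {"translation": [0,0,0],"rot": [0,0,0],"grip": 0.06},
  {"translation": [0,0,0],"rot": [0,0,0],"grip": 0.06},
  {"translation": [0,0,0],"rot": [0,0,0],"grip": 0.06},
])

```text
t: 18.98
eef_pos: [0.6318, -0.2209, 0.0275]
tool_rot: [0.0, -0.705, 0.709, -0.001]
contact_force: [0.1, 0.5, -0.5]
gripper_width: 0.701
```

Request:
send_rows([
  {"translation": [0,0,-0.005],"rot": [0,0,0],"grip": 0.06},
  {"translation": [0,0,-0.02],"rot": [0,0,0],"grip": 0.06},
  {"translation": [0,0,-0.03],"rot": [0,0,0],"grip": 0.06},
  {"translation": [0,0,-0.03],"rot": [0,0,0],"grip": 0.04},
  {"translation": [0,0,-0.03],"rot": [0,0,0],"grip": 0.04},
])

```text
t: 19.4
eef_pos: [0.6312, -0.2207, 0.1436]
tool_rot: [0.0, -0.705, 0.709, -0.0]
contact_force: [0.1, 0.3, -0.6]
gripper_width: 0.472
```

Request:
send_rows([
  {"translation": [-0.0222,0.0172,0],"rot": [0,0,0],"grip": 0.04},
  {"translation": [-0.0222,0.0172,0],"rot": [0,0,0],"grip": 0.04},
  {"translation": [-0.0222,0.0172,0],"rot": [0,0,0],"grip": 0.04},
  {"translation": [-0.0222,0.0172,0],"rot": [0,0,0],"grip": 0.04},
  {"translation": [-0.0222,0.0172,0],"rot": [0,0,0],"grip": 0.04},
])

```text
t: 19.82
eef_pos: [0.5453, -0.1083, 0.1426]
tool_rot: [0.0, -0.705, 0.709, -0.0]
contact_force: [0.3, 0.6, -0.3]
gripper_width: 0.469
```

Request:
send_rows([
  {"translation": [-0.0222,0.0172,0],"rot": [0,0,0],"grip": 0.04},
  {"translation": [-0.0222,0.0172,0],"rot": [0,0,0],"grip": 0.04},
  {"translation": [-0.0222,0.0172,0],"rot": [0,0,0],"grip": 0.04},
  {"translation": [-0.0222,0.0172,0],"rot": [0,0,0],"grip": 0.04},
  {"translation": [-0.0222,0.0172,0],"rot": [0,0,1.6],"grip": 0.04},
])

```text
t: 20.23
eef_pos: [0.46, 0.0032, 0.1425]
tool_rot: [0.0, -0.695, 0.719, -0.0]
contact_force: [0.6, 0.3, 0.3]
gripper_width: 0.463
```

```bash
python3 - <<'E'
from look import *
c=look("w9");P=cloud(c);o=get_obs();print(o["eef_pos"],o["tool_rot"],o["q"])
b=(P[...,2]>.008)&(P[...,2]<.03)&(abs(P[...,0]-.46)<.06)&(abs(P[...,1])<.04)
print(P[b].mean(0),rect(P[b][:,:2]))
d=(P[...,2]>.016)&(P[...,2]<.03)&(abs(P[...,0]-.46)<.06)&(abs(P[...,1])<.04)
print(P[d].mean(0),rect(P[d][:,:2]))
b=(P[...,2]>.022)&(P[...,2]<.03)&(abs(P[...,0]-.61)<.08)&(abs(P[...,1]-.01)<.08);print(b.sum(),rect(P[b][:,:2]))
c=look("c9","scene");cv2.imwrite("pics/c9z.png",cv2.resize(c["pixels"][120:330,130:420,::-1],None,fx=2.7,fy=2.7))
E
```

```text
[0.4565 0.0077 0.1421] [-0.0002 -0.6957  0.7184  0.0014] [-0.014   0.2747 -0.159   2.1508  0.0619  0.7223 -1.8166]
[ 0.4638 -0.0005  0.0191] [460.4141  -0.1851  89.5644  19.4182  -1.5338]
[ 0.4625 -0.0004  0.02  ] [460.406   -0.1301  89.5802  19.3097  -1.2432]
1951 [594.8654   6.4613 120.4364  56.7414 -79.7389]
```

View pics/w9.png

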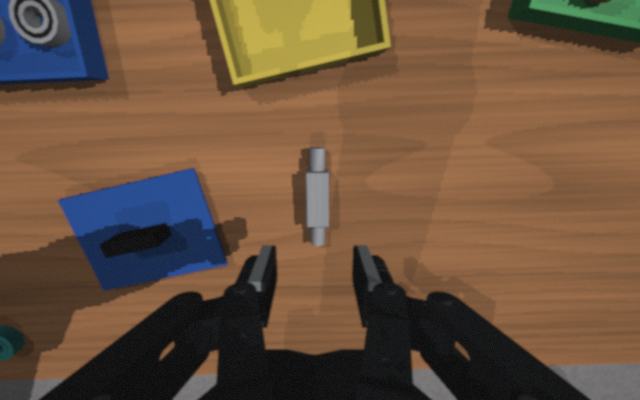

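View pics/c9z.png

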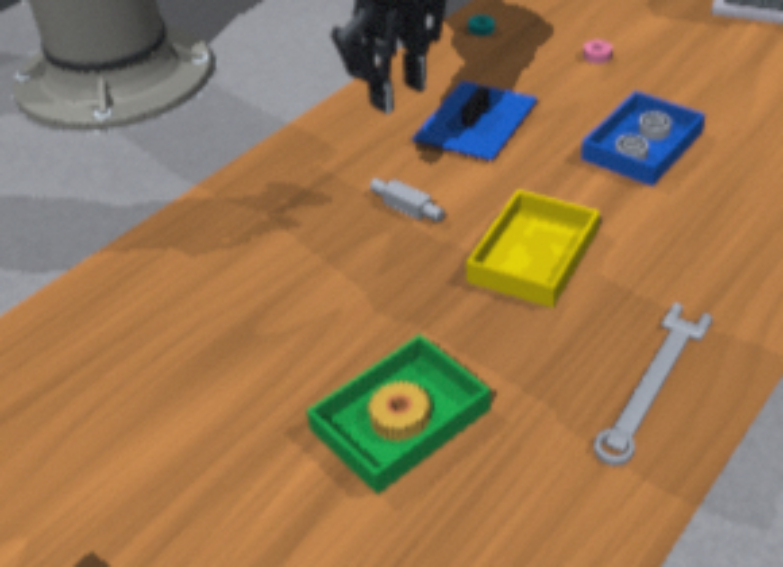

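The wheel lies flat in the green tray at crop (400,405). The shaft is at wrist pixel (317,197), in line with the jaws.

Request:
send_rows([
  {"translation": [0.002,0,0.02],"rot": [0,0,-0.5],"grip": 0.035},
  {"translation": [0,0,0.02],"rot": [0,0,0],"grip": 0.035},
  {"translation": [0,0,0.02],"rot": [0,0,0],"grip": 0.035},
  {"translation": [0,0,0.02],"rot": [0,0,0],"grip": 0.035},
  {"translation": [0,0,0.02],"rot": [0,0,0],"grip": 0.035},
])

```text
t: 20.75
eef_pos: [0.4617, -0.0002, 0.0416]
tool_rot: [0.001, -0.698, 0.716, -0.001]
contact_force: [-0.6, -0.1, 0.3]
gripper_width: 0.412
```

Request:
send_rows([
  {"translation": [0,0,0.006],"rot": [0,0,0],"grip": 0.035},
  {"translation": [0,0,0.006],"rot": [0,0,0],"grip": 0.035},
  {"translation": [0,0,0.006],"rot": [0,0,0],"grip": 0.035},
  {"translation": [0,0,0],"rot": [0,0,0],"grip": 0.035},
  {"translation": [0,0,0],"rot": [0,0,0],"grip": 0.035},
])

```text
t: 21.17
eef_pos: [0.4611, 0.0003, 0.0243]
tool_rot: [0.0, -0.698, 0.716, -0.0]
contact_force: [0.0, 0.5, -0.9]
gripper_width: 0.408
```

Request:
send_rows([
  {"translation": [0,0,0],"rot": [0,0,0],"grip": 0.014},
  {"translation": [0,0,0],"rot": [0,0,0],"grip": 0.014},
  {"translation": [0,0,0],"rot": [0,0,0],"grip": 0.014},
  {"translation": [0,0,0],"rot": [0,0,0],"grip": 0.014},
  {"translation": [0,0,0],"rot": [0,0,0],"grip": 0.014},
], force=50)

```text
t: 21.58
eef_pos: [0.4612, 0.0004, 0.0247]
tool_rot: [0.001, -0.698, 0.716, -0.001]
contact_force: [-0.9, 0.4, 6.9]
gripper_width: 0.216
```

Request:
send_rows([
  {"translation": [0,0,-0.01],"rot": [0,0,0],"grip": 0.014},
  {"translation": [0,0,-0.02],"rot": [0,0,0],"grip": 0.014},
  {"translation": [0,0,-0.03],"rot": [0,0,0],"grip": 0.014},
  {"translation": [0,0,-0.03],"rot": [0,0,0],"grip": 0.014},
  {"translation": [0,0,-0.03],"rot": [0,0,0],"grip": 0.014},
])

```text
t: 22.0
eef_pos: [0.4599, 0.0003, 0.1457]
tool_rot: [-0.0, -0.698, 0.716, 0.0]
contact_force: [1.6, -0.3, -1.4]
gripper_width: 0.217
```

Request:
send_rows([
  {"translation": [0,0,0],"rot": [0,0,-6.8],"grip": 0.014},
  {"translation": [0,0,0],"rot": [0,0,-6.8],"grip": 0.014},
  {"translation": [0,0,0],"rot": [0,0,-6.8],"grip": 0.014},
  {"translation": [0,0,0],"rot": [0,0,-6.8],"grip": 0.014},
  {"translation": [0,0,0],"rot": [0,0,-6.8],"grip": 0.014},
])

```text
t: 22.42
eef_pos: [0.4603, 0.0002, 0.1447]
tool_rot: [0.0, 0.878, -0.478, 0.0]
contact_force: [0.6, -0.0, -2.2]
gripper_width: 0.219
```

Request:
send_rows([
  {"translation": [0,0,0],"rot": [0,0,-6.8],"grip": 0.014},
  {"translation": [0,0,0],"rot": [0,0,-6.8],"grip": 0.014},
  {"translation": [0,0,0],"rot": [0,0,-6.8],"grip": 0.014},
  {"translation": [0,0,0],"rot": [0,0,-6.8],"grip": 0.014},
  {"translation": [0,0,0],"rot": [0,0,-6.8],"grip": 0.014},
])

```text
t: 22.83
eef_pos: [0.4603, 0.0002, 0.1445]
tool_rot: [0.0, 0.98, -0.201, 0.0]
contact_force: [0.0, 0.3, -2.0]
gripper_width: 0.22
```

Request:
send_rows([
  {"translation": [0,0,0],"rot": [0,0,-6.8],"grip": 0.014},
  {"translation": [0,0,0],"rot": [0,0,-6.8],"grip": 0.014},
  {"translation": [0,0,0],"rot": [0,0,-6.8],"grip": 0.014},
  {"translation": [0,0,0],"rot": [0,0,-6.8],"grip": 0.014},
  {"translation": [0,0,0],"rot": [0,0,-6.8],"grip": 0.014},
])

```text
t: 23.25
eef_pos: [0.4603, 0.0001, 0.1445]
tool_rot: [0.0, 0.996, 0.095, 0.0]
contact_force: [-1.0, -0.2, -1.2]
gripper_width: 0.217
```

```bash
python3 - <<'E'
from look import *
c=look("w10");P=cloud(c);o=get_obs();print(o["eef_pos"],o["tool_rot"],o["q"])
b=(P[...,2]>.022)&(P[...,2]<.03)&(abs(P[...,0]-.61)<.08)&(abs(P[...,1]-.01)<.08);print(b.sum(),rect(P[b][:,:2]))
E
```

```text
[0.4603 0.     0.1444] [0.0004 0.9952 0.098  0.    ] [ 0.3035  0.3114 -0.5089  2.1234  0.2204  0.7564 -0.1499]
3123 [611.1015   9.6311 120.6127  90.4827 -79.4511]
```

View pics/w10.png

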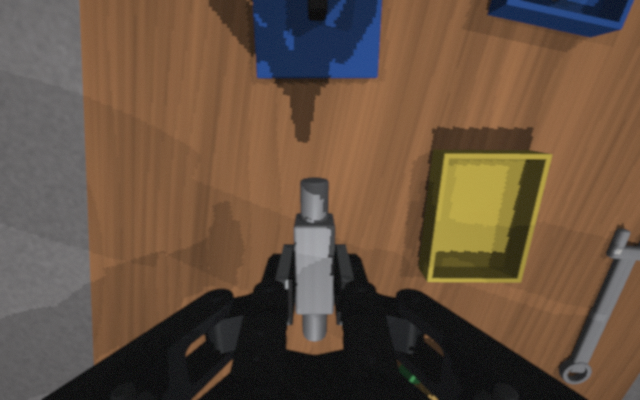

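The shaft is held level, pointing up in the wrist view at (315,260). Its angle matches the yellow tray at (490,215).

Request:
send_rows([
  {"translation": [0.0298,0.0038,0],"rot": [0,0,0],"grip": 0.014},
  {"translation": [0.0298,0.0038,0],"rot": [0,0,0],"grip": 0.014},
  {"translation": [0.0298,0.0038,0],"rot": [0,0,0],"grip": 0.014},
  {"translation": [0.0298,0.0038,0],"rot": [0,0,0],"grip": 0.014},
  {"translation": [0.0298,0.0038,0],"rot": [0,0,0],"grip": 0.014},
])

```text
t: 23.72
eef_pos: [0.6116, 0.0086, 0.1443]
tool_rot: [0.0, 0.996, 0.09, -0.0]
contact_force: [0.2, 1.4, -0.7]
gripper_width: 0.214
```

Request:
send_rows([
  {"translation": [0,0,0.02],"rot": [0,0,0],"grip": 0.014},
  {"translation": [0,0,0.02],"rot": [0,0,0],"grip": 0.014},
  {"translation": [0,0,0.02],"rot": [0,0,0],"grip": 0.014},
  {"translation": [0,0,0.02],"rot": [0,0,0],"grip": 0.014},
  {"translation": [0,0,0.016],"rot": [0,0,0],"grip": 0.014},
])

```text
t: 24.13
eef_pos: [0.6098, 0.0085, 0.0468]
tool_rot: [0.0, 0.996, 0.09, -0.001]
contact_force: [1.0, 0.2, -1.1]
gripper_width: 0.218
```

Request:
send_rows([
  {"translation": [0,0,0.004],"rot": [0,0,0],"grip": 0.014},
  {"translation": [0,0,0.004],"rot": [0,0,0],"grip": 0.014},
  {"translation": [0,0,0.004],"rot": [0,0,0],"grip": 0.014},
  {"translation": [0,0,0.004],"rot": [0,0,0],"grip": 0.014},
  {"translation": [0,0,0.002],"rot": [0,0,0],"grip": 0.014},
])

```text
t: 24.55
eef_pos: [0.611, 0.0089, 0.0303]
tool_rot: [0.0, 0.996, 0.092, 0.001]
contact_force: [0.2, 0.2, -2.5]
gripper_width: 0.218
```

Request:
send_rows([
  {"translation": [0,0,0.001],"rot": [0,0,0],"grip": 0.014},
  {"translation": [0,0,0],"rot": [0,0,0],"grip": 0.014},
  {"translation": [0,0,0],"rot": [0,0,0],"grip": 0.034},
  {"translation": [0,0,0],"rot": [0,0,0],"grip": 0.034},
  {"translation": [0,0,0],"rot": [0,0,0],"grip": 0.034},
])

```text
t: 24.97
eef_pos: [0.611, 0.0089, 0.0293]
tool_rot: [0.0, 0.996, 0.092, 0.0]
contact_force: [-0.6, -0.7, -1.0]
gripper_width: 0.397
```

Request:
send_rows([
  {"translation": [0,0,-0.005],"rot": [0,0,0],"grip": 0.034},
  {"translation": [0,0,-0.02],"rot": [0,0,0],"grip": 0.034},
  {"translation": [0,0,-0.03],"rot": [0,0,0],"grip": 0.034},
  {"translation": [0,0,-0.03],"rot": [0,0,0],"grip": 0.034},
  {"translation": [0,0,-0.03],"rot": [0,0,0],"grip": 0.034},
])

```text
t: 25.38
eef_pos: [0.6103, 0.009, 0.1454]
tool_rot: [-0.0, 0.996, 0.092, -0.0]
contact_force: [1.0, -0.3, 0.6]
gripper_width: 0.399
```

Request:
send_rows([
  {"translation": [-0.0149,-0.0185,0],"rot": [0,0,0],"grip": 0.034},
  {"translation": [-0.0149,-0.0185,0],"rot": [0,0,0],"grip": 0.034},
  {"translation": [-0.0149,-0.0185,0],"rot": [0,0,0],"grip": 0.034},
  {"translation": [-0.0149,-0.0185,0],"rot": [0,0,0],"grip": 0.034},
  {"translation": [-0.0149,-0.0185,0],"rot": [0,0,0],"grip": 0.034},
])

```text
t: 25.8
eef_pos: [0.5196, 0.0868, 0.1445]
tool_rot: [0.0, 0.996, 0.092, 0.0]
contact_force: [-0.5, -0.5, 0.0]
gripper_width: 0.399
```

Request:
send_rows([
  {"translation": [-0.0149,-0.0185,0],"rot": [0,0,0],"grip": 0.034},
  {"translation": [-0.0149,-0.0185,0],"rot": [0,0,0],"grip": 0.034},
  {"translation": [-0.0149,-0.0185,0],"rot": [0,0,0],"grip": 0.034},
  {"translation": [-0.0149,-0.0185,0],"rot": [0,0,0],"grip": 0.034},
  {"translation": [-0.0149,-0.0185,0],"rot": [0,0,0],"grip": 0.034},
])

```text
t: 26.22
eef_pos: [0.4295, 0.1643, 0.1444]
tool_rot: [0.0, 0.996, 0.092, 0.0]
contact_force: [0.8, 0.1, -0.0]
gripper_width: 0.398
```

```bash
python3 - <<'E'
from look import *
c=look("w11");P=cloud(c);o=get_obs();print(o["eef_pos"],o["tool_rot"],o["q"])
hsv=cv2.cvtColor(c["pixels"],cv2.COLOR_RGB2HSV)
near=(abs(P[...,0]-.43)<.09)&(abs(P[...,1]-.163)<.09)
m=near&(P[...,2]>.004)&(P[...,2]<.02);print(rect(P[m][:,:2]),np.median(P[m][:,2]))
m=near&(P[...,2]>.027)&(P[...,2]<.045);print(rect(P[m][:,:2]),np.median(P[m][:,2]),m.sum())
c=look("c11","scene");P=cloud(c);cv2.imwrite("pics/c11z.png",cv2.resize(c["pixels"][120:330,200:420,::-1],None,fx=2.7,fy=2.7))
b=(P[...,2]>.022)&(P[...,2]<.03)&(abs(P[...,0]-.61)<.08)&(abs(P[...,1]-.01)<.08);print(b.sum(),rect(P[b][:,:2]))
E
```

```text
[0.4258 0.1675 0.1443] [-0.0005  0.9955  0.0944 -0.0005] [-0.0214  0.317  -0.5659  2.1258  0.2427  0.7609 -0.5529]
[444.5714 169.1799 138.0494 131.888  -75.9381] 0.011851007253213586
[430.8214 162.9737  49.279   13.6823 -79.2169] 0.03771359408722508 993
338 [609.8967  11.2913 124.4151  90.0379 -79.3494]
```

View pics/w11.png

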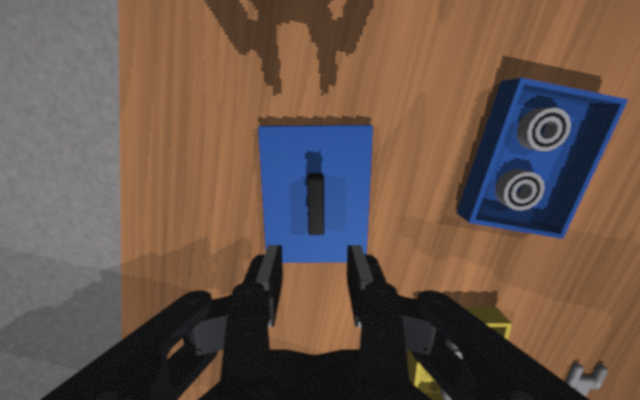

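View pics/c11z.png

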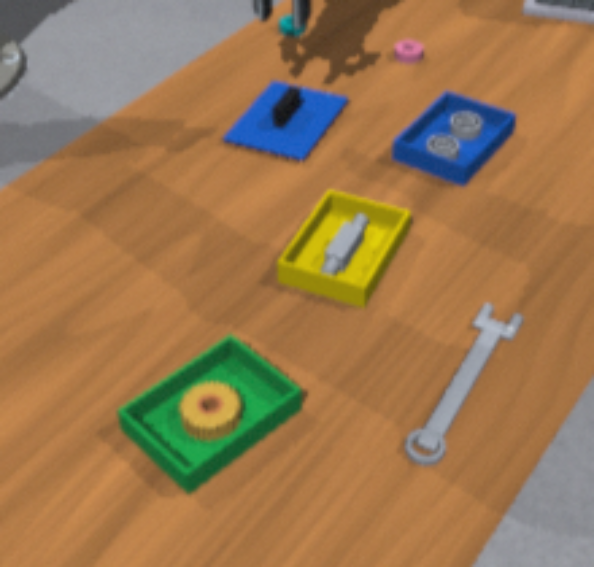

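Shaft is flat in the yellow tray, at crop (345,243). The lid handle is at wrist pixel (316,204), between the jaws.

Request:
send_rows([
  {"translation": [0.001,0.0015,0.02],"rot": [0,0,0],"grip": 0.034},
  {"translation": [0,0,0.02],"rot": [0,0,0],"grip": 0.034},
  {"translation": [0,0,0.02],"rot": [0,0,0],"grip": 0.034},
  {"translation": [0,0,0.02],"rot": [0,0,0],"grip": 0.034},
  {"translation": [0,0,0.016],"rot": [0,0,0],"grip": 0.034},
])

```text
t: 26.73
eef_pos: [0.432, 0.1616, 0.0469]
tool_rot: [0.0, 0.996, 0.091, 0.0]
contact_force: [0.7, 0.0, -1.1]
gripper_width: 0.397
```

Request:
send_rows([
  {"translation": [0,0,0.005],"rot": [0,0,0],"grip": 0.034},
  {"translation": [0,0,0.005],"rot": [0,0,0],"grip": 0.034},
  {"translation": [0,0,0.004],"rot": [0,0,0],"grip": 0.034},
  {"translation": [0,0,0.002],"rot": [0,0,0],"grip": 0.034},
  {"translation": [0,0,0],"rot": [0,0,0],"grip": 0.034},
])

```text
t: 27.15
eef_pos: [0.4319, 0.1623, 0.0321]
tool_rot: [-0.0, 0.996, 0.092, 0.0]
contact_force: [-0.1, 0.1, 0.4]
gripper_width: 0.4
```

Request:
send_rows([
  {"translation": [0,0,0],"rot": [0,0,0],"grip": 0.008},
  {"translation": [0,0,0],"rot": [0,0,0],"grip": 0.008},
  {"translation": [0,0,0],"rot": [0,0,0],"grip": 0.008},
  {"translation": [0,0,0],"rot": [0,0,0],"grip": 0.008},
  {"translation": [0,0,0],"rot": [0,0,0],"grip": 0.008},
], force=60)

```text
t: 27.57
eef_pos: [0.432, 0.1624, 0.0324]
tool_rot: [-0.0, 0.996, 0.092, 0.001]
contact_force: [-1.0, -1.0, 6.5]
gripper_width: 0.15
```

Request:
send_rows([
  {"translation": [0,0,-0.01],"rot": [0,0,0],"grip": 0.008},
  {"translation": [0,0,-0.015],"rot": [0,0,0],"grip": 0.008},
  {"translation": [0,0,-0.02],"rot": [0,0,0],"grip": 0.008},
  {"translation": [0,0,-0.02],"rot": [0,0,0],"grip": 0.008},
  {"translation": [0,0,-0.02],"rot": [0,0,0],"grip": 0.008},
])

```text
t: 27.98
eef_pos: [0.4309, 0.1621, 0.118]
tool_rot: [0.0, 0.996, 0.092, -0.0]
contact_force: [-0.2, -0.5, -0.6]
gripper_width: 0.147
```

```bash
python3 - <<'E'
from look import *
c=look("w12");P=cloud(c);o=get_obs();print(o["eef_pos"],o["tool_rot"])
c=look("s12","side");cv2.imwrite("pics/s12z.png",cv2.resize(c["pixels"][150:350,200:450,::-1],None,fx=2.7,fy=2.7))
E
```

```text
[0.4329 0.1632 0.1212] [-0.0005  0.9958  0.0921  0.0022]
```

View pics/w12.png

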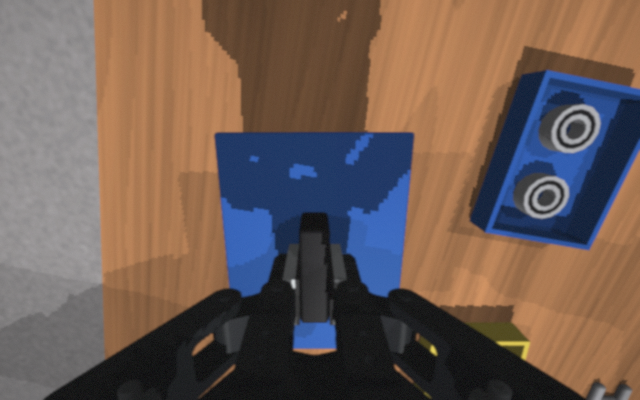

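View pics/s12z.png

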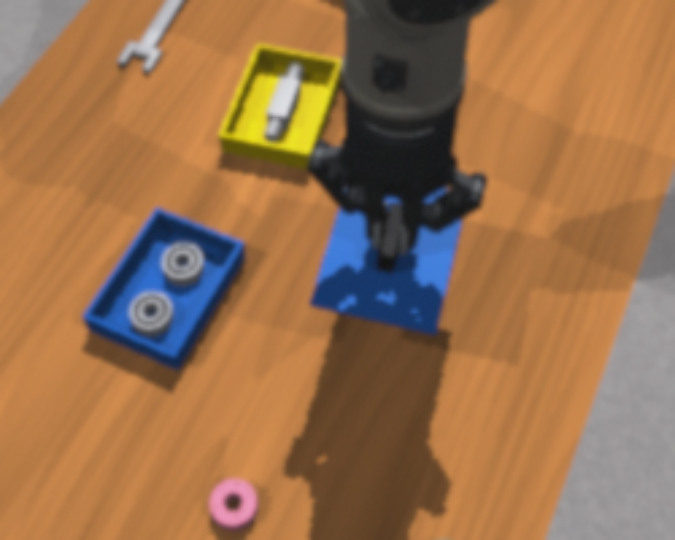

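Request:
send_rows([
  {"translation": [0,0,0],"rot": [0,0,2.1],"grip": 0.008},
  {"translation": [0,0,0],"rot": [0,0,2.1],"grip": 0.008},
  {"translation": [0,0,0],"rot": [0,0,2.1],"grip": 0.008},
  {"translation": [0,0,0],"rot": [0,0,2.1],"grip": 0.008},
  {"translation": [0,0,0],"rot": [0,0,2.1],"grip": 0.008},
])

```text
t: 28.5
eef_pos: [0.4308, 0.1619, 0.1162]
tool_rot: [0.0, 1.0, -0.001, -0.001]
contact_force: [0.8, -0.4, -1.0]
gripper_width: 0.15
```

Request:
send_rows([
  {"translation": [0.0178,-0.0069,0],"rot": [0,0,0],"grip": 0.008},
  {"translation": [0.0178,-0.0069,0],"rot": [0,0,0],"grip": 0.008},
  {"translation": [0.0178,-0.0069,0],"rot": [0,0,0],"grip": 0.008},
  {"translation": [0.0178,-0.0069,0],"rot": [0,0,0],"grip": 0.008},
  {"translation": [0.0178,-0.0069,0],"rot": [0,0,0],"grip": 0.008},
])

```text
t: 28.92
eef_pos: [0.5206, 0.1967, 0.1159]
tool_rot: [0.0, 1.0, 0.0, -0.001]
contact_force: [0.4, 0.6, -0.9]
gripper_width: 0.154
```

Request:
send_rows([
  {"translation": [0.0178,-0.0069,0],"rot": [0,0,0],"grip": 0.008},
  {"translation": [0.0178,-0.0069,0],"rot": [0,0,0],"grip": 0.008},
  {"translation": [0.0178,-0.0069,0],"rot": [0,0,0],"grip": 0.008},
  {"translation": [0.0178,-0.0069,0],"rot": [0,0,0],"grip": 0.008},
  {"translation": [0.0178,-0.0069,0],"rot": [0,0,0],"grip": 0.008},
])

```text
t: 29.33
eef_pos: [0.6096, 0.2312, 0.1156]
tool_rot: [0.0, 1.0, 0.0, -0.001]
contact_force: [0.3, 0.4, -0.1]
gripper_width: 0.146
```

Request:
send_rows([
  {"translation": [0,0,0.008],"rot": [0,0,0],"grip": 0.008},
  {"translation": [0,0,0.008],"rot": [0,0,0],"grip": 0.008},
  {"translation": [0,0,0.008],"rot": [0,0,0],"grip": 0.008},
  {"translation": [0,0,0],"rot": [0,0,0],"grip": 0.008},
  {"translation": [0,0,0],"rot": [0,0,0],"grip": 0.008},
])

```text
t: 29.75
eef_pos: [0.608, 0.2307, 0.0916]
tool_rot: [0.001, 1.0, 0.0, -0.001]
contact_force: [-0.3, -0.0, -0.1]
gripper_width: 0.149
```

```bash
python3 - <<'E'
from look import *
c=look("w13");o=get_obs();print(o["eef_pos"],o["tool_rot"])
for n in("wrist","side","scene"):
    if n!="wrist": c=look("x13"+n,n)
    P=cloud(c);hsv=cv2.cvtColor(c["pixels"],cv2.COLOR_RGB2HSV)
    bl=(hsv[...,0]>100)&(hsv[...,0]<125)&(hsv[...,1]>120)
    near=(abs(P[...,0]-.61)<.1)&(abs(P[...,1]-.23)<.1)&bl
    m=near&(P[...,2]>.064)&(P[...,2]<.084);p=P[m]
    print(n,m.sum(),rect(p[:,:2]),np.median(p[:,2]),[np.percentile(p[:,i],[.5,99.5]) for i in(0,1)], np.linalg.lstsq(np.c_[p[:,:2]-p[:,:2].mean(0),np.ones(len(p))],p[:,2],rcond=None)[0])
    r=near&(P[...,2]>.021)&(P[...,2]<.03);p=P[r]
    if len(p)>10:print(" rim",r.sum(),[np.percentile(p[:,i],[.5,99.5]) for i in(0,1)])
E
```

```text
[0.6086 0.231  0.0924] [ 0.0003  1.      0.0004 -0.0006]
wrist 25170 [607.5112 230.7536 129.2783  96.7889 -89.8931] 0.07075116570595132 [array([0.5601, 0.6551]), array([0.1693, 0.2952])] [-0.0041 -0.0023  0.0708]
side 1483 [606.6321 233.9378 128.6468  99.1472 -89.0555] 0.06871658623892363 [array([0.5578, 0.6549]), array([0.1721, 0.2972])] [-0.002   0.0011  0.0687]
 rim 185 [array([0.5631, 0.6502]), array([0.1745, 0.2923])]
scene 645 [609.4825 231.0644 130.6887  95.5887  89.8638] 0.07055137824796676 [array([0.5627, 0.657 ]), array([0.1664, 0.2935])] [-0.0045  0.0045  0.0705]
 rim 128 [array([0.5674, 0.6538]), array([0.1689, 0.2894])]
```

View pics/w13.png

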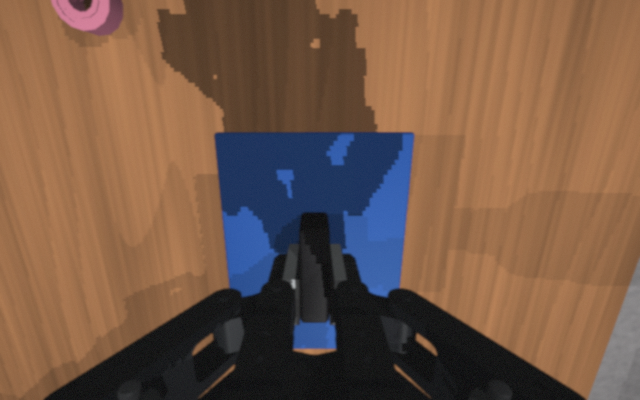

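Request:
send_rows([
  {"translation": [0.001,0.0015,0.006],"rot": [0,0,0],"grip": 0.008},
  {"translation": [0,0,0.007],"rot": [0,0,0],"grip": 0.008},
  {"translation": [0,0,0.007],"rot": [0,0,0],"grip": 0.008},
  {"translation": [0,0,0.007],"rot": [0,0,0],"grip": 0.008},
  {"translation": [0,0,0.005],"rot": [0,0,0],"grip": 0.008},
])

```text
t: 30.32
eef_pos: [0.6099, 0.2296, 0.0594]
tool_rot: [0.0, 1.0, 0.0, -0.001]
contact_force: [0.6, -0.3, -1.0]
gripper_width: 0.149
```

Request:
send_rows([
  {"translation": [0,0,0.002],"rot": [0,0,0],"grip": 0.008},
  {"translation": [0,0,0.002],"rot": [0,0,0],"grip": 0.008},
  {"translation": [0,0,0.002],"rot": [0,0,0],"grip": 0.008},
  {"translation": [0,0,0.001],"rot": [0,0,0],"grip": 0.008},
  {"translation": [0,0,0],"rot": [0,0,0],"grip": 0.008},
])

```text
t: 30.73
eef_pos: [0.6105, 0.2299, 0.0537]
tool_rot: [-0.0, 1.0, 0.0, 0.0]
contact_force: [-0.6, -0.0, -1.2]
gripper_width: 0.148
```

```bash
python3 - <<'E'
from look import *
o=get_obs();print(o["eef_pos"],o["contact_force"],o["torque"])
for n in("wrist","side","scene"):
    c=look("x14"+n,n)
    P=cloud(c);hsv=cv2.cvtColor(c["pixels"],cv2.COLOR_RGB2HSV)
    bl=(hsv[...,0]>100)&(hsv[...,0]<125)&(hsv[...,1]>120)
    near=(abs(P[...,0]-.61)<.1)&(abs(P[...,1]-.23)<.1)&bl
    m=near&(P[...,2]>.026)&(P[...,2]<.045);p=P[m]
    print(n,m.sum(),rect(p[:,:2]),np.median(p[:,2]), np.linalg.lstsq(np.c_[p[:,:2]-p[:,:2].mean(0),np.ones(len(p))],p[:,2],rcond=None)[0])
E
```

```text
[0.6105 0.2299 0.0537] [-0.5823 -0.0447 -1.2207] [-0.021  -0.006  -0.0216]
wrist 25160 [610.189  230.2264 128.852   97.0153 -89.9507] 0.03293242334504344 [-0.0013 -0.001   0.0329]
side 1383 [608.0579 232.6827 129.1344  98.8127  89.1944] 0.030154076567822652 [-0.0014  0.0023  0.0302]
scene 646 [610.9373 228.0342 128.6458  96.6713  89.8473] 0.03154999253064261 [-0.005   0.0055  0.0316]
```

Request:
send_rows([
  {"translation": [0,0,0.001],"rot": [0,0,0],"grip": 0.008},
  {"translation": [0,0,0.001],"rot": [0,0,0],"grip": 0.008},
  {"translation": [0,0,0.0005],"rot": [0,0,0],"grip": 0.008},
  {"translation": [0,0,0],"rot": [0,0,0],"grip": 0.008},
  {"translation": [0,0,0],"rot": [0,0,0],"grip": 0.008},
])

```text
t: 31.3
eef_pos: [0.6107, 0.23, 0.0527]
tool_rot: [0.0, 1.0, 0.0, 0.0]
contact_force: [-3.3, -2.3, 8.9]
gripper_width: 0.148
```

Request:
send_rows([
  {"translation": [0,0,0],"rot": [0,0,0],"grip": 0.03},
  {"translation": [0,0,0],"rot": [0,0,0],"grip": 0.034},
  {"translation": [0,0,0],"rot": [0,0,0],"grip": 0.034},
  {"translation": [0,0,0],"rot": [0,0,0],"grip": 0.034},
  {"translation": [0,0,0],"rot": [0,0,0],"grip": 0.034},
])

```text
t: 31.72
eef_pos: [0.6104, 0.2299, 0.0511]
tool_rot: [0.0, 1.0, 0.0, -0.0]
contact_force: [-0.1, -0.6, 0.6]
gripper_width: 0.405
```

Request:
send_rows([
  {"translation": [0,0,-0.005],"rot": [0,0,0],"grip": 0.034},
  {"translation": [0,0,-0.015],"rot": [0,0,0],"grip": 0.034},
  {"translation": [0,0,-0.03],"rot": [0,0,0],"grip": 0.034},
  {"translation": [0,0,-0.04],"rot": [0,0,0],"grip": 0.034},
  {"translation": [0,0,-0.04],"rot": [0,0,0],"grip": 0.034},
])

```text
t: 32.13
eef_pos: [0.6099, 0.2297, 0.1834]
tool_rot: [0.0, 1.0, 0.0, -0.001]
contact_force: [1.1, 1.1, 1.0]
gripper_width: 0.395
```

Request:
send_rows([
  {"translation": [-0.02,0.02,0],"rot": [0,0,0],"grip": 0.034},
  {"translation": [-0.02,0.02,0],"rot": [0,0,0],"grip": 0.034},
  {"translation": [-0.02,0.02,0],"rot": [0,0,0],"grip": 0.034},
  {"translation": [-0.02,0.02,0],"rot": [0,0,0],"grip": 0.034},
  {"translation": [0,0,0],"rot": [0,0,0],"grip": 0.034},
])

```text
t: 32.55
eef_pos: [0.5272, 0.1452, 0.182]
tool_rot: [0.002, 1.0, -0.001, -0.001]
contact_force: [0.0, -1.0, 0.1]
gripper_width: 0.395
```

```bash
python3 - <<'E'
from look import *
for n in("wrist","side","scene"):
    c=look("x15"+n,n)
    P=cloud(c);hsv=cv2.cvtColor(c["pixels"],cv2.COLOR_RGB2HSV)
    bl=(hsv[...,0]>100)&(hsv[...,0]<125)&(hsv[...,1]>120)
    near=(abs(P[...,0]-.61)<.1)&(abs(P[...,1]-.23)<.1)&bl
    m=near&(P[...,2]>.026)&(P[...,2]<.045);p=P[m]
    print(n,m.sum(),rect(p[:,:2]),np.median(p[:,2]), np.linalg.lstsq(np.c_[p[:,:2]-p[:,:2].mean(0),np.ones(len(p))],p[:,2],rcond=None)[0])
    if n=="side":
        cv2.imwrite("pics/s15z.png",cv2.resize(c["pixels"][90:350,200:450,::-1],None,fx=2.2,fy=2.2))
        m=(P[...,2]>.003)&(P[...,2]<.02)&(abs(P[...,0]-.78)<.08)&(abs(P[...,1]+.07)<.13);a=np.load("side0.npz");Q=cloud(a)
        k=(Q[...,2]>.003)&(Q[...,2]<.02)&(abs(Q[...,0]-.78)<.08)&(abs(Q[...,1]+.07)<.13);print("wrench",P[m].mean(0),Q[k].mean(0))
E
```

```text
wrist 15748 [609.9528 230.3144 128.8533  97.211  -89.9575] 0.031891479049044325 [ 0.0003 -0.0005  0.0319]
side 1898 [608.2711 232.4778 129.49    99.0217 -89.6947] 0.029086457934971555 [-0.0015  0.0017  0.0292]
wrench [ 0.7786 -0.0509  0.0048] [ 0.779  -0.0543  0.005 ]
scene 718 [611.4977 228.6942 127.8446  95.9147  89.6528] 0.030378754261281893 [-0.002   0.0026  0.0304]
```

View pics/s15z.png

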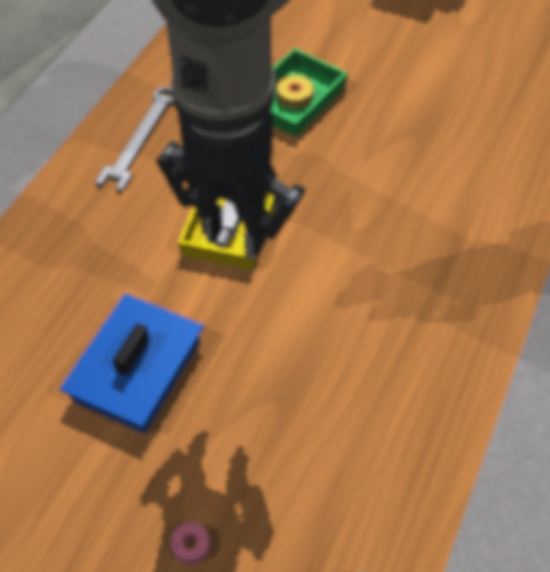

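View pics/x15wrist.png

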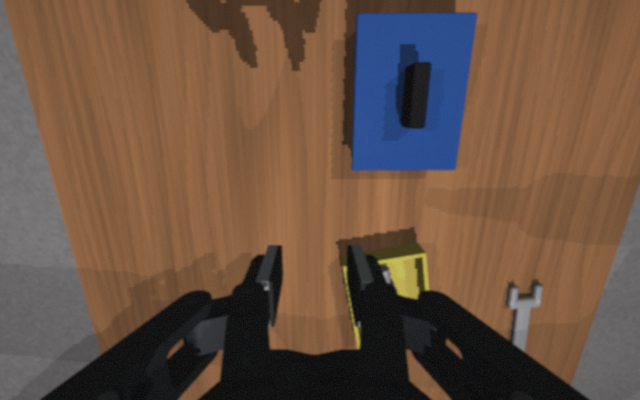

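View pics/x15scene.png

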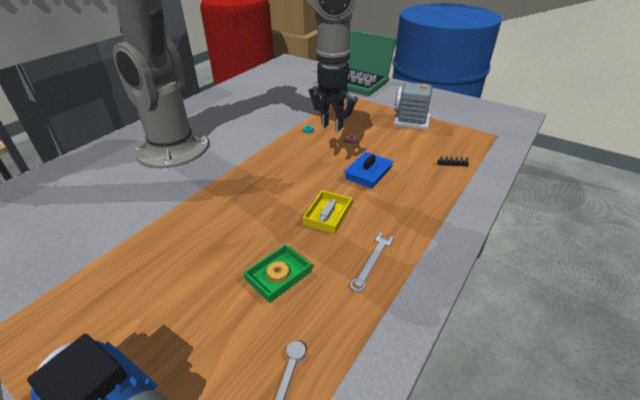

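The lid sits level with its top at about 30–32 mm in all three views, against 31 mm expected when seated. The wheel, shaft and wrench are in place and nothing touches the robot, so I'm handing in.

```bash
python3 - <<'E'
from station import *
from h import *
a=cloud(np.load("scene0.npz"));b=cloud(np.load("x15scene.npz"))
for P in(a,b):
    k=(P[...,2]>.006)&(P[...,2]<.02)&(abs(P[...,0]-.78)<.06)&(abs(P[...,1]+.07)<.12);print(k.sum(),P[k].mean(0))
print(hand_in())
E
```

```text
375 [ 0.7826 -0.0721  0.0073]
370 [ 0.7826 -0.072   0.0073]
the job is handed in; nothing more can be done
None
```

I sorted the parts in the order asked and handed the job in after about 33 s of robot time. Both bearings are in the blue tub, the brass wheel is in the green tray, the shaft is in the yellow tray and the lid is on the tub.

**Parts:**
- Both bearings lie flat side by side, their centres about 50 mm apart. I checked this before closing the tub.
- The wheel and the shaft lie flat in their trays.

**Lid:** it met the rim at the expected height, with about 9 N of contact. After release it is level within about 0.3°. The lid top reads 29–32 mm in the three views, against 31 mm expected when seated.

**Bystanders:** the scene view puts the wrench where it started, within 0.1 mm. The side view put its centre about 3 mm off, most likely because the arm partly hid it. I did not touch the pink and turquoise rings.

**Forces:** no contact reading went above 10 N, and the gripper ended clear of everything.

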